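# Blow off washed gearbox parts in the covered box

## Robot

A 6-joint arm with a two-finger parallel gripper is mounted at the origin on a cart in front of the work surface, level with it; the furniture and walls round the work are solid. World frame = base frame: x ahead of the robot, y to its left, z up, the work surface at z = 0. Lengths are in m, angles in rad, forces in N, time in s.
With the tool pointing down it reaches from about 0.425 to 0.95 m from the base axis. Payload 3.5 kg.
Tool frame: the origin (TCP) lies midway between the tips of the shut fingers; the grasp point (between the pads) lies 19 mm behind it; y points along the fingers, x is the direction in which the jaws open and shut, and the axes are right-handed (so a half turn about y gives the same grasp; the last joint's range is limited). The gripper opens to 85 mm and grips with 20 to 120 N. Pads are 22 mm wide; open, the fingers measure 114 mm over their backs; the gripper's body (76 mm by 85 mm) begins 54 mm behind the grasp point. The pads swing forward as they close: fully open they stand 13 mm farther back than shut.
Start: joints at [1.085, 0.286, 1.577, -0, 1.279, -0.15], TCP at [0.222, 0.637, 0.231] pointing down, gripper open.
Joint ranges: [-2.77, 2.77], [-0.9, 2.22], [0.21, 2.48], [-1.53, 4.67], [0.24, 2.81], [-2.84, 2.84]. Speed limits (rad/s): [2.79, 2.79, 3.14, 3.14, 3.14, 3.14].

## Interface

Orientations are given as a unit quaternion [x, y, z, w].
In Python, from plant import ctrl, viewer gives the robot as it stands.
- The arm moves only by the tool step_arm, never from a script. Its argument "rows" is a list of rows, each a list of 3 entries, a list of its own where there are three numbers: the turn, a rotation vector about the tool's x, y, z in degrees, then the shift along the tool's x, y, z in mm, then the closure, from 0 (fully open) to 1 (shut). A call has 1 to 10 rows; each row is the pose to reach, as a shift and turn from the pose commanded when the call began, along the tool's axes at that moment; what a row does not reach only later rows make up. A row lasts 1/12 s, in which the tool goes at most 41.7 mm and 7.16 degrees, less where a joint would pass 70% of its speed; a pose out of reach is approached as far as the arm can. A call with a gripper value outside its range is refused whole. The fingers move at their own pace and stop on an object; "newtons" is the grip in N (left out, the last holds). Time passes only in rows, so rows that repeat a pose let the fingers close. It gives the time, the measured TCP pose, the force and the opening at its end, in the units of the state.
- ctrl.get_state(): the state, without advancing time (a new reading comes with each control period).
- viewer.read_camera(name): name is "side" or "top"; returns (picture, depth): 420x560x3 uint8, red, green, blue; 420x560 float32, m along the optical axis (not along the pixel's ray), 0 where there is no reading.
- viewer.calibration(name): a dict with "K" (3x3 intrinsics, pixels), "R" (3x3) and "t" (3): a world point X has camera coordinates R X + t. Camera axes: x right, y down, z forward; pixel columns grow to the right and rows downward; lengths in m; the calibration is good to about 2 mm. A picture is of the moment at which its call begins. calibration takes no time and is no camera call.
- ctrl.sign_off(): hands the job in, once; it reports no verdict.
The state is a dict: "time": time; "qpos": joint angles; "dq": joint speeds; "joint_efforts": joint torques, N m; "eef_pos": TCP position; "tcp_rot": TCP orientation; "contact_force": force on the tool from outside, world axes, zero at the start; "wrist_torque": the same for the moment, N m; "opening": opening from 0.0 (shut) to 1.0 (fully open).
Only numpy, scipy, OpenCV 4.12 (cv2) and the standard library are available. Lean on these libraries where they do the work, as an engineer would, in place of code of your own. Each camera call takes 0.05 s, during which the arm holds its last target.

## Task

Blow the washed gearbox parts dry: lay every roller bearing, brass ring and steel washer that is out on the bench flat on the floor of the blow-off box, then fit the clear cover: hook its two toes under the box's lip with the cover tilted, and swing it down until it sits flat in its seat. With the cover on, and never before, give the parts two blasts with the blow gun: each time squeeze its trigger fully home, hold it for two seconds and let it spring right back. Leave the cover on, and do not knock the two spray cans, the grease jar or the oil filter about.

Things in the scene. Friction and masses are not known exactly. Their poses are not given: they have to be found in the camera images.
- blow_box: open grey sheet-metal box, fixed, on 40 mm runners. Origin: on the bench under its centre; z up; +x (its yaw, about 0) points away from the robot, from the lip side to the blow gun side; +y to the left. Floor top at z 52 mm; inside x -88..88, y -110..110 mm. Level rim all round at z 102 mm: the cover rests on it. Nothing of the box is higher than 126 mm
- lip_edge (a point): middle of the lower inner edge of the steel lip on the box's -x side, box frame (-91, 0, 114) mm. The lip runs along the whole side, top at z 118. Under it is a slot for the toes, open to +x: 12 mm high (rim z 102 to 114) and 13 mm deep, to a stop wall at x -104 mm
- seat_far (a point): middle of the upstand on the box's +x side, at rim height, box frame (104, 0, 102) mm. Its inner face is x 104 mm up to z 114, then flares out to x 112 at z 126. From stop wall to upstand the seat is 208 mm long and the cover 202, so the cover cannot be put in flat: toes first, at a tilt
- seat_side (a point): middle of the cheek on the box's +y side, at rim height, box frame (0, 126, 102) mm; the other cheek is its mirror image at y -126. Inner faces at y +-126 mm up to z 114, then flared out to +-135 at z 124; the cover is 244 mm wide
- cover: loose cover, about 350 g, clear window in an aluminium frame 6 mm thick, right way up on the bench. Origin: centre of its underside; z up through the handle. Frame x -88..101, y -122..122 mm; two steel toes stick out of its -x edge. Seated: x and y along the box's x and y, origin over the box's origin (within 3 mm in x, 4 in y), underside at z 102 mm
- toe_left (a point): tip of the cover's toe on its +y side, mid-thickness, cover frame (-101, 70, 2.5) mm. Each toe is 36 mm wide, 5 thick, flush with the underside and 13 long
- toe_right (a point): tip of the cover's toe on its -y side (cover frame -101, -70, 2.5 mm)
- cover_handle (a point): centre of the cover's handle bar (cover frame 0, 0, 38 mm). The bar runs along the cover's y, clear length 74 between its two legs, 12 thick in x, 14 high (z 31..45 over the underside; 25 mm free beneath it)
- trigger_pad (a point): point on the front (-x) face of the black trigger where it is squeezed, 62 mm from its hinge; at rest box frame (150, -30, 86) mm; moves 12 mm to box +x as it is squeezed. The trigger is 8 mm thick in x, 18 high (z 77..95), y from 36 to -58; 36 mm free between it and the box
- grip_back (a point): point on the back of the blow gun's fixed blue grip, opposite trigger_pad: box frame (202, -30, 86) mm. The gun lies on its side behind the box; its grip is 28 mm thick in x (174..202), 27 high (z 72..100), y 36 to -76; open from above. Squeeze trigger and grip together along box x: 52 mm over both at rest, 40 squeezed home
- trigger (a joint): the trigger's hinge (vertical axis): 0 at rest, 0.20 rad squeezed fully home; sprung, about 4 N at trigger_pad to start it and 10 N to hold it home; springs back when let go
- bearing_1: steel roller bearing, 68 mm across, 20 high, 280 g, solid to the gripper (no open bore); origin: centre of its underside. May be absent
- bearing_2: a second bearing just like bearing_1. May be absent
- brass_ring: brass synchro ring, 70 mm across, 10 high, 70 g, solid to the gripper (take it across the outside); origin: centre of its underside. May be absent
- washer: steel thrust washer, 65 mm across, 9 high, 120 g, solid to the gripper; origin: centre of its underside. May be absent
- grease: bystander: white grease jar with a green lid, 70 mm across, 71 high, standing; origin: centre of its underside
- filter: bystander: black oil filter, 68 mm across, 90 high, standing; origin: centre of its underside
- red_can: bystander: red and white spray can with a black cap, 66 mm across, 211 high, standing; origin: centre of its underside
- blue_can: bystander: blue and white spray can with a blue cap, 66 mm across, 211 high, standing; origin: centre of its underside
Mind the look-alikes: they are no part of the job. What is shaped like the bearing_2 but pink or purple is not meant. What is shaped like the brass_ring but blue is not meant.

How it is judged:
By the outcome, as a careful person would: the job done as asked, in the order asked, and still so for the second after the job is handed in, with the robot touching nothing.
Of bearing_1, bearing_2, brass_ring, washer only 2 to 4 are there at a start; the rules pass over those that are not, and their reading is None.
At some moment in a run one of bearing_1, bearing_2, brass_ring, washer may be knocked a few centimetres aside while the robot is not near it.
Once in a run the grip may slacken for a moment while it holds something.
It also fails if it takes over 210 s, if anything falls off the work surface, if the arm or the gripper's body presses on something with over 40 N, if the wrist force passes 120 N, or if a joint passes its speed limit or range.

## Working session

There is one attempt and no reset: what is moved stays moved. The work goes in short steps, Python scripts to look and compute and a tool call to move; the robot and the scene stay as the last step left them, time stands still between calls to the robot, and variables do not carry over. Pictures are saved under pics/ and viewed, and the job is handed in when it is done.

Besides the shell and the picture viewer there is one more tool, called in YAML: its name, and indented under it one key for each argument. step_arm: Moves the arm, as the interface text tells. Its arguments: {"type":"object","properties":{"rows":{"type":"array"},"newtons":{"type":"number"}},"required":["rows"]}

```bash
ls; mkdir -p pics
python3 - <<'E'
from plant import ctrl, viewer
import cv2,numpy as np
print(ctrl.get_state())
for n in("side","top"):
    p,d=viewer.read_camera(n); c=viewer.calibration(n); print(n,c)
    cv2.imwrite(f"pics/{n}0.png",p[:,:,::-1]); np.save(f"pics/{n}0_d.npy",d)
E
```

```text
pics
{'time': 0.0, 'qpos': array([ 1.08500290e+00,  2.87194102e-01,  1.57820566e+00,  5.64561802e-05,
        1.27858777e+00, -1.50003199e-01]), 'dq': array([-4.91716314e-05,  8.64804767e-05, -1.18903056e-03,  1.53734119e-04,
        3.15611344e-03, -1.26918978e-03]), 'joint_efforts': array([ 6.22886510e-04, -4.05962956e+01, -2.92635745e+01, -2.02711618e-05,
        5.59736291e-03, -5.98473676e-06]), 'eef_pos': array([0.22207031, 0.63672062, 0.2299127 ]), 'tcp_rot': array([ 0.57689051,  0.40864616, -0.4101751 , -0.57616147]), 'contact_force': array([-0.17760879, -0.67944869,  1.46160781]), 'wrist_torque': array([0.00871967, 0.02175097, 0.04266343]), 'opening': 1.0005200881100744}
side {'K': array([[413.95398971,   0.        , 279.31980325],
       [  0.        , 413.95398971, 210.23081577],
       [  0.        ,   0.        ,   1.        ]]), 'R': array([[ 0.91699345, -0.39856208,  0.01647072],
       [-0.14565565, -0.37298566, -0.91633298],
       [ 0.37135893,  0.83787228, -0.40007822]]), 't': array([-0.51698803,  0.19809599,  1.27287326])}
top {'K': array([[530.53538604,   0.        , 282.90808861],
       [  0.        , 530.53538604, 197.23721552],
       [  0.        ,   0.        ,   1.        ]]), 'R': array([[ 0.02761886, -0.99944325,  0.01871888],
       [-0.99204707, -0.02970529, -0.12231192],
       [ 0.12279987, -0.01519189, -0.99231517]]), 't': array([0.01790619, 0.57729705, 1.61399291])}
```

View pics/side0.png

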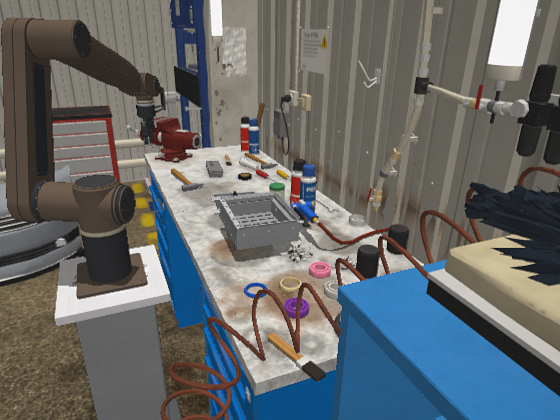

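View pics/top0.png

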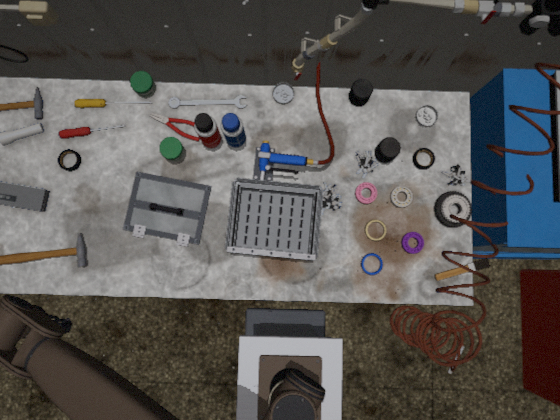

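Run:
```python
import cv2,numpy as np
p=cv2.imread("pics/top0.png")
cv2.imwrite("pics/c1.png",cv2.resize(p[75:305,335:485],None,fx=4,fy=4,interpolation=cv2.INTER_CUBIC)[:,:600][0:600])
cv2.imwrite("pics/c1b.png",cv2.resize(p[160:300,330:490],None,fx=4,fy=4,interpolation=cv2.INTER_CUBIC))
cv2.imwrite("pics/c2.png",cv2.resize(p[65:275,110:345],None,fx=2.8,fy=2.8,interpolation=cv2.INTER_CUBIC))
s=cv2.imread("pics/side0.png")
cv2.imwrite("pics/c3.png",cv2.resize(s[170:340,200:420],None,fx=3.4,fy=3.4,interpolation=cv2.INTER_CUBIC))
d=np.load("pics/top0_d.npy")
K=np.array([[530.53538604,0,282.90808861],[0,530.53538604,197.23721552],[0,0,1]])
from plant import viewer
c=viewer.calibration("top");R,t=c["R"],c["t"]
for u,v in [(376,230),(402,196),(366,193),(412,243),(371,264),(427,116),(454,208),(423,158),(69,160),(283,93),(400,204),(402,187),(376,221)]:
    z=d[v,u]; X=R.T@(z*np.linalg.inv(c["K"])@[u,v,1]-t); print(u,v,X.round(3),p[v,u])
```

```text
376 230 [ 0.485 -0.263 -0.   ] [ 82  98 115]
402 196 [ 0.596 -0.345  0.003] [101 113 122]
366 193 [ 0.602 -0.23   0.   ] [114 120 126]
412 243 [ 0.448 -0.377  0.001] [ 94 110 125]
371 264 [ 0.378 -0.248 -0.001] [128 135 147]
427 116 [ 0.857 -0.423  0.015] [147 147 147]
454 208 [ 0.563 -0.513 -0.003] [143 146 146]
423 158 [ 0.723 -0.415 -0.004] [159 162 162]
69 160 [ 0.681  0.72  -0.008] [140 142 144]
283 93 [0.917 0.043 0.018] [144 139 139]
400 204 [ 0.568 -0.334  0.022] [144 156 162]
402 187 [ 0.623 -0.342  0.016] [133 138 142]
376 221 [ 0.513 -0.261  0.008] [ 96 128 141]
```

View pics/c1.png

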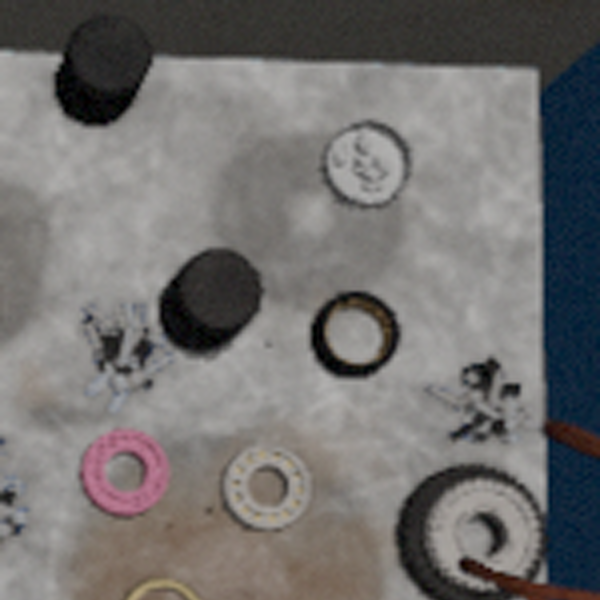

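View pics/c1b.png

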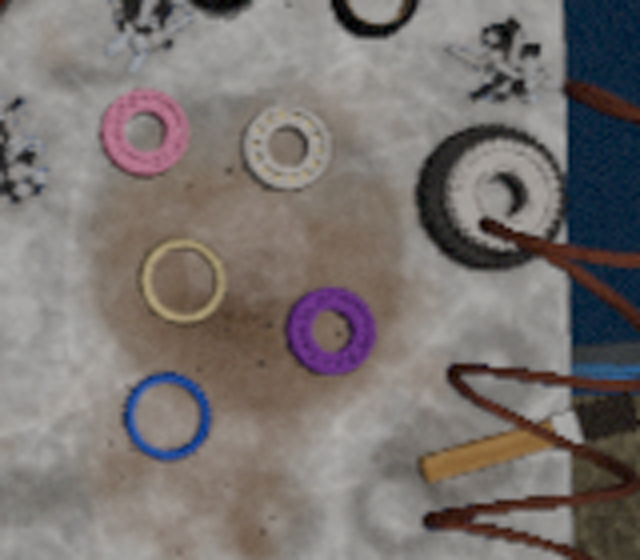

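View pics/c2.png

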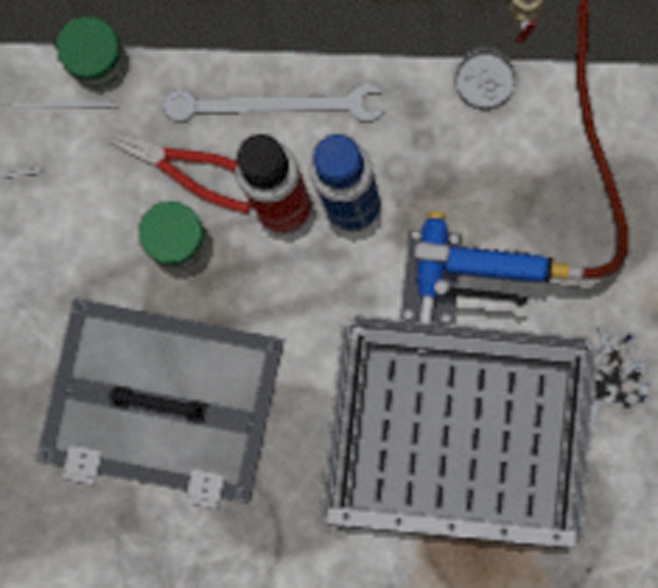

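View pics/c3.png

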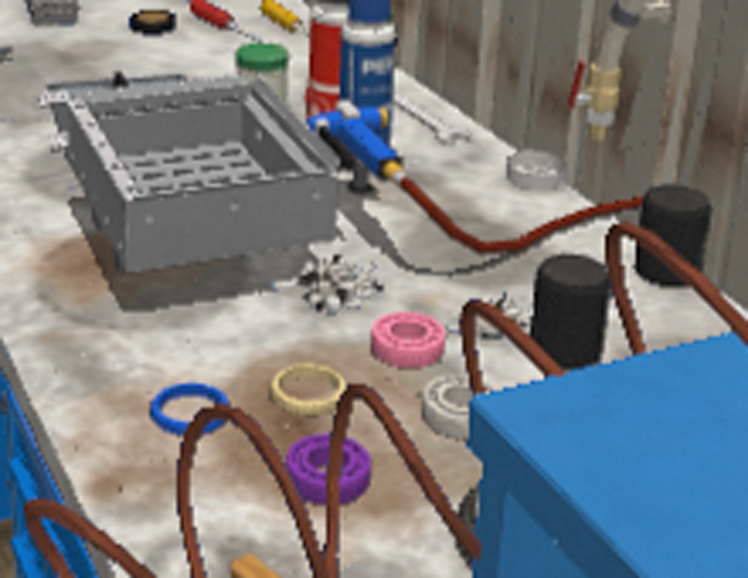

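```bash
cat > h.py <<'E'
import numpy as np, cv2
from plant import ctrl, viewer
from scipy.spatial.transform import Rotation as Rn
C={n:viewer.calibration(n) for n in("side","top")}
def ray(n,u,v,z):
    c=C[n];o=-c["R"].T@c["t"];d=c["R"].T@np.linalg.inv(c["K"])@[u,v,1]
    return o+d*(z-o[2])/d[2]
def proj(n,X):
    c=C[n];q=c["K"]@(c["R"]@np.asarray(X,float)+c["t"]);return q[:2]/q[2]
def cloud(n,d):
    c=C[n];v,u=np.mgrid[:420,:560]
    P=np.stack([u,v,np.ones_like(u)],-1)@np.linalg.inv(c["K"]).T*d[...,None]
    return (P-c["t"])@c["R"]
def snap(n,tag):
    p,d=viewer.read_camera(n);cv2.imwrite(f"pics/{n}_{tag}.png",p[:,:,::-1]);np.save(f"pics/{n}_{tag}_d.npy",d);return p,d
def st():
    s=ctrl.get_state();R=Rn.from_quat(s["tcp_rot"]).as_matrix()
    print("t",round(s["time"],2),"tcp",s["eef_pos"].round(4),"F",s["contact_force"].round(1),"open",round(s["opening"],3),"j",s["qpos"].round(2));print(R.round(3));return s,R
def crop(n,tag,x0,y0,x1,y1,f,out):
    p=cv2.imread(f"pics/{n}_{tag}.png");cv2.imwrite(f"pics/{out}.png",cv2.resize(p[y0:y1,x0:x1],None,fx=f,fy=f,interpolation=cv2.INTER_CUBIC))
def need(dw,R): # world shift m-> tool mm
    return (R.T@np.asarray(dw)*1000).round(1)
E
python3 - <<'E'
from h import *
st()
d=np.load("pics/top0_d.npy");P=cloud("top",d);p=cv2.imread("pics/top0.png")
hsv=cv2.cvtColor(p,cv2.COLOR_BGR2HSV)
# heights of ROI
for nm,(x0,y0,x1,y1) in dict(bear=(388,182,418,212),brass=(363,217,390,243)).items():
    Q=P[y0:y1,x0:x1].reshape(-1,3);print(nm,np.percentile(Q[:,2],[5,50,95]).round(3))
# circles: contours by HSV / gray
g=cv2.cvtColor(p,cv2.COLOR_BGR2GRAY)
big=cv2.resize(g[175:250,355:425],None,fx=8,fy=8,interpolation=cv2.INTER_CUBIC)
cs=cv2.HoughCircles(cv2.GaussianBlur(big,(9,9),2),cv2.HOUGH_GRADIENT,1,120,param1=80,param2=25,minRadius=70,maxRadius=115)
for x,y,r in cs[0]:
    u,v=(x+.5)/8-.5+355,(y+.5)/8-.5+175;print("circ",round(u,1),round(v,1),round(r/8,1),ray("top",u,v,.01).round(4))
# box: points with z .09-.135
x0,y0,x1,y1=215,165,335,275
Q=P[y0:y1,x0:x1];m=(Q[...,2]>.092)&(Q[...,2]<.135)
q=Q[m];print("rim",[np.percentile(q[:,i],[.5,2,50,98,99.5]).round(3) for i in range(3)])
cv2.imwrite("pics/m.png",np.hstack([cv2.resize((np.clip(Q[...,2],0,.14)/.14*255).astype(np.uint8),None,fx=5,fy=5,interpolation=0)]))
crop("top","x",0,0,1,1,1,"zz") if 0 else None
cv2.imwrite("pics/box.png",cv2.resize(p[y0:y1,x0:x1],None,fx=6,fy=5.4,interpolation=cv2.INTER_CUBIC))
cv2.imwrite("pics/cov.png",cv2.resize(p[165:255,115:220],None,fx=6,fy=6,interpolation=cv2.INTER_CUBIC))
E
```

```text
t 0.1 tcp [0.2221 0.6368 0.2301] F [-0.1  0.2 -0.2] open 1.001 j [ 1.08  0.29  1.58 -0.    1.28 -0.15]
[[ 0.33  -0.001 -0.944]
 [ 0.944 -0.002  0.33 ]
 [-0.002 -1.     0.   ]]
bear [-0.006  0.002  0.023]
brass [-0.007  0.001  0.012]Traceback (most recent call last):
  File "<stdin>", line 12, in <module>
TypeError: 'NoneType' object is not subscriptable
```

Run:
```python
from h import *
d=np.load("pics/top0_d.npy");P=cloud("top",d);p=cv2.imread("pics/top0.png")
hsv=cv2.cvtColor(p,cv2.COLOR_BGR2HSV)
x0,y0,x1,y1=384,178,420,214
m=(P[y0:y1,x0:x1,2]>.012).astype(np.uint8);m=cv2.medianBlur(m,3)
c=max(cv2.findContours(m,0,2)[0],key=cv2.contourArea);(u,v),r=cv2.minEnclosingCircle(c);print("bear",u+x0,v+y0,r,ray("top",u+x0,v+y0,.02).round(4))
x0,y0,x1,y1=360,214,392,246
m=cv2.inRange(hsv[y0:y1,x0:x1],(18,70,110),(35,255,255))
ys,xs=np.nonzero(m);print(len(xs))
(u,v),r=cv2.minEnclosingCircle(np.c_[xs,ys].astype(np.float32));print("brass",u+x0,v+y0,r,ray("top",u+x0,v+y0,.01).round(4), hsv[221,376])
x0,y0,x1,y1=215,165,335,275
Q=P[y0:y1,x0:x1];m=(Q[...,2]>.092)&(Q[...,2]<.135)
q=Q[m];print("rim",[np.percentile(q[:,i],[.5,2,50,98,99.5]).round(3) for i in range(3)])
cv2.imwrite("pics/m.png",cv2.resize((np.clip(Q[...,2],0,.14)/.14*255).astype(np.uint8),None,fx=5,fy=5,interpolation=0))
cv2.imwrite("pics/box.png",cv2.resize(p[y0:y1,x0:x1],None,fx=6,fy=5.4,interpolation=cv2.INTER_CUBIC))
cv2.imwrite("pics/cov.png",cv2.resize(p[165:255,115:220],None,fx=6,fy=6,interpolation=cv2.INTER_CUBIC))
```

```text
bear 400.71739196777344 196.41304397583008 10.834346771240234 [ 0.5922 -0.3368  0.02  ]
150
brass 375.5 229.44736862182617 10.742423057556152 [ 0.4864 -0.2597  0.01  ] [ 21  81 141]
rim [array([0.387, 0.391, 0.524, 0.653, 0.662]), array([-0.077, -0.074,  0.063,  0.195,  0.199]), array([0.093, 0.094, 0.108, 0.128, 0.13 ])]
```

View pics/box.png

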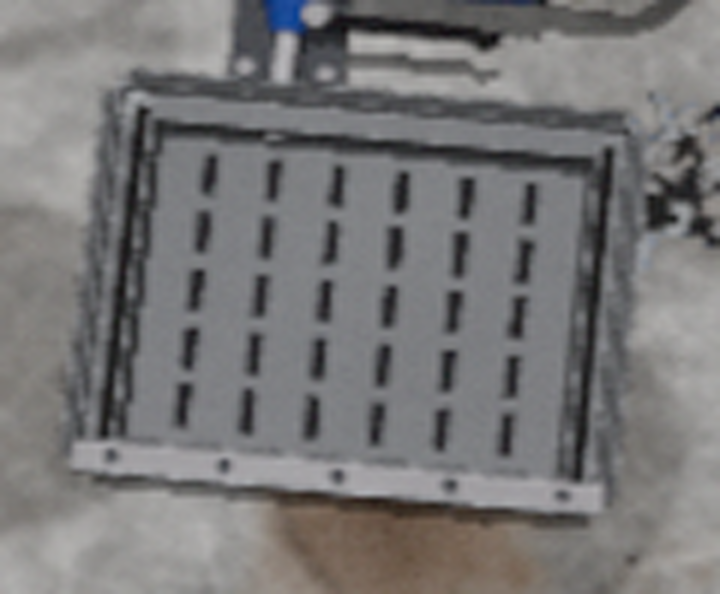

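View pics/cov.png

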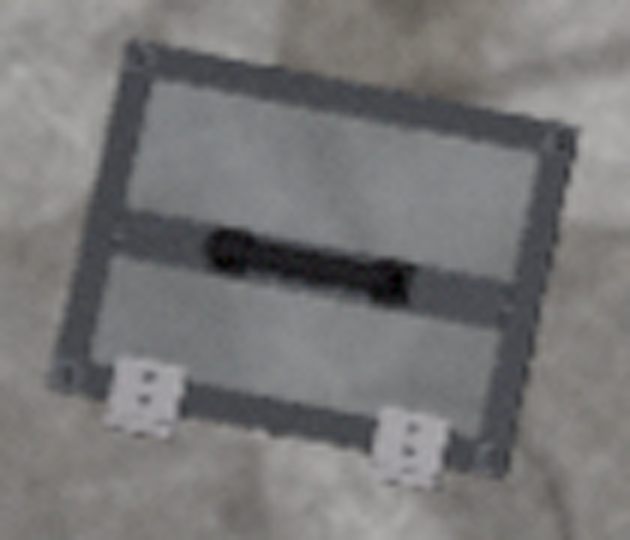

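View pics/m.png

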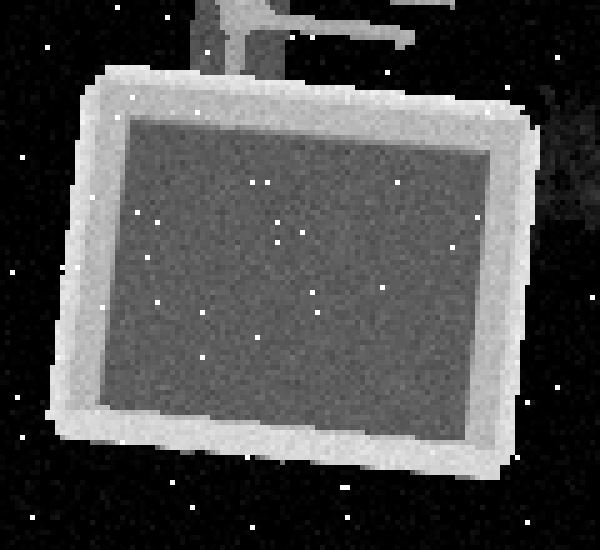

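Run:
```python
from h import *
d=np.load("pics/top0_d.npy");P=cloud("top",d);p=cv2.imread("pics/top0.png")
print("cam",-C["top"]["R"].T@C["top"]["t"])
z=cv2.medianBlur(P[...,2].astype(np.float32),3)
def poly(m,x0,y0,x1,y1,zp,eps):
    M=np.zeros_like(m,np.uint8);M[y0:y1,x0:x1]=m[y0:y1,x0:x1];
    big=cv2.resize(M*255,None,fx=4,fy=4,interpolation=cv2.INTER_LINEAR);big=(big>127).astype(np.uint8)
    c=max(cv2.findContours(big,0,1)[0],key=cv2.contourArea)
    w=np.array([ray("top",(a[0]+.5)/4-.5,(a[1]+.5)/4-.5,zp)[:2] for a in c[:,0]],np.float32)
    r=cv2.minAreaRect(w*1000);h=cv2.convexHull(w*1000)
    return w*1000,r
m=(z<.09)&(z>.03)
w,r=poly(m,222,175,320,262,.102,1);print("inner",r,w.mean(0))
# refine edges: fit line by side
def edges(w,r,tol=8):
    c=np.array(r[0]);th=np.deg2rad(r[2]);
    R=np.array([[np.cos(th),np.sin(th)],[-np.sin(th),np.cos(th)]])
    q=(w-c)@R.T;hx,hy=np.array(r[1])/2;out=[]
    for s,(ax,hh,ho) in [(s,k) for k in((0,hx,hy),(1,hy,hx)) for s in(-1,1)]:
        sel=(abs(q[:,ax]-s*hh)<tol)&(abs(q[:,1-ax])<ho-12)
        k=np.polyfit(q[sel,1-ax],q[sel,ax],1)
        out.append((ax,s,k[1].round(2),np.rad2deg(np.arctan(k[0])).round(2)*(1 if ax else -1)));print(out[-1])
    cc=np.array([(out[0][2]+out[1][2])/2,(out[2][2]+out[3][2])/2]);print("size",out[1][2]-out[0][2],out[3][2]-out[2][2],"centre",c+R.T@cc,"ang",r[2]+np.mean([o[3] for o in out]))
edges(w,r)
m=(z>.09)&(z<.14)
w,r=poly(m,215,165,335,275,.12,1);print("outer",r);edges(w,r)
# cover: saturation/dark mask
hsv=cv2.cvtColor(p,cv2.COLOR_BGR2HSV)
lab=cv2.cvtColor(p,cv2.COLOR_BGR2LAB)
for u,v in [(118,223),(140,172),(210,190),(165,205),(150,190),(137,231),(100,200)]: print(u,v,p[v,u],lab[v,u])
```

```text
cam [0.37401318 0.05956461 1.67186478]
inner ((499.68988037109375, 61.017520904541016), (220.7571258544922, 176.8545684814453), 86.10611724853516) [499.38544   61.675667]
(0, -1, np.float64(-108.86), np.float64(-0.0))
(0, 1, np.float64(108.86), np.float64(0.0))
(1, -1, np.float64(-86.83), np.float64(0.08))
(1, 1, np.float64(87.0), np.float64(-0.05))
size 217.72 173.82999999999998 centre [499.60507659  61.02329315] ang 86.11361724853515
outer ((506.72161865234375, 60.65039825439453), (274.2816162109375, 231.53038024902344), 86.1010971069336)
(0, -1, np.float64(-135.43), np.float64(0.16))
(0, 1, np.float64(135.31), np.float64(-0.31))
(1, -1, np.float64(-109.62), np.float64(-1.25))
(1, 1, np.float64(114.32), np.float64(-0.03))
size 270.74 223.94 centre [504.37297777  60.75032816] ang 85.74359710693359
118 223 [127 130 132] [139 128 130]
140 172 [85 82 82] [ 89 128 126]
210 190 [68 66 63] [ 71 127 126]
165 205 [101  96  95] [104 128 125]
150 190 [132 129 127] [138 128 126]
137 231 [152 149 151] [158 129 127]
100 200 [118 121 124] [130 128 130]
```

```bash
cat >> h.py <<'E'
def fitrect(mask,zp,n="top",tol=8,trim=25):
    big=(cv2.resize(mask.astype(np.uint8)*255,None,fx=4,fy=4,interpolation=cv2.INTER_LINEAR)>127).astype(np.uint8)
    c=max(cv2.findContours(big,0,1)[0],key=cv2.contourArea)
    w=np.array([ray(n,(a[0]+.5)/4-.5,(a[1]+.5)/4-.5,zp)[:2] for a in c[:,0]],np.float32)*1000
    r=cv2.minAreaRect(w);c=np.array(r[0]);th=np.deg2rad(r[2])
    R=np.array([[np.cos(th),np.sin(th)],[-np.sin(th),np.cos(th)]])
    q=(w-c)@R.T;hx,hy=np.array(r[1])/2;out=[]
    for s,(ax,hh,ho) in [(s,k) for k in((0,hx,hy),(1,hy,hx)) for s in(-1,1)]:
        sel=(abs(q[:,ax]-s*hh)<tol)&(abs(q[:,1-ax])<ho-trim)
        k=np.polyfit(q[sel,1-ax],q[sel,ax],1);out.append((k[1],np.rad2deg(np.arctan(k[0]))*(1 if ax else -1)))
    cc=np.array([(out[0][0]+out[1][0])/2,(out[2][0]+out[3][0])/2])
    return dict(size=(out[1][0]-out[0][0],out[3][0]-out[2][0]),centre=c+R.T@cc,ang=r[2]+np.array([o[1] for o in out]).round(2),rect=r)
E
python3 - <<'E'
from h import *
p=cv2.imread("pics/top0.png");g=cv2.cvtColor(p,6)
m=np.zeros_like(g);m[168:252,118:218]=(g[168:252,118:218]<112)
m=cv2.morphologyEx(m,cv2.MORPH_OPEN,np.ones((3,3),np.uint8))
cs=cv2.findContours(m,0,2)[0];c=max(cs,key=cv2.contourArea);M=np.zeros_like(m);cv2.drawContours(M,[c],-1,1,-1)
cv2.imwrite("pics/mm.png",cv2.resize(M[160:260,110:225]*255,None,fx=5,fy=5,interpolation=0))
print(fitrect(M,.006,tol=5))
# handle
h=np.zeros_like(g);h[190:225,140:195]=(g[190:225,140:195]<48);ys,xs=np.nonzero(h)
r=cv2.minAreaRect(np.c_[xs,ys].astype(np.float32));print(r, ray("top",*r[0],.045).round(4),ray("top",*r[0],.038).round(4))
# toes: bright
t=np.zeros_like(g);t[222:250,128:196]=(g[222:250,128:196]>143)
n,l,s,ce=cv2.connectedComponentsWithStats(t);print([(s[i],ce[i],ray("top",*ce[i],.005).round(4)) for i in range(1,n) if s[i][4]>30])
E
```

```text
{'size': (np.float64(245.9360927069988), np.float64(201.3856164698494)), 'centre': array([542.23136051, 395.47498392]), 'ang': array([80.6074295, 80.0874295, 82.0974295, 80.3574295]), 'rect': ((543.1279907226562, 395.3505859375), (251.64779663085938, 206.09408569335938), 80.35742950439453)}
((165.69229125976562, 209.03846740722656), (34.32032012939453, 6.864063739776611), 11.309932708740234) [0.5281 0.3933 0.045 ] [0.5288 0.3947 0.038 ]
[(array([133, 225,  12,  13, 105], dtype=int32), array([138.78095238, 230.54285714]), array([0.4619, 0.4816, 0.005 ])), (array([160, 233,  30,  17, 277], dtype=int32), array([175.37906137, 242.01805054]), array([0.4294, 0.3657, 0.005 ]))]
```

View pics/mm.png

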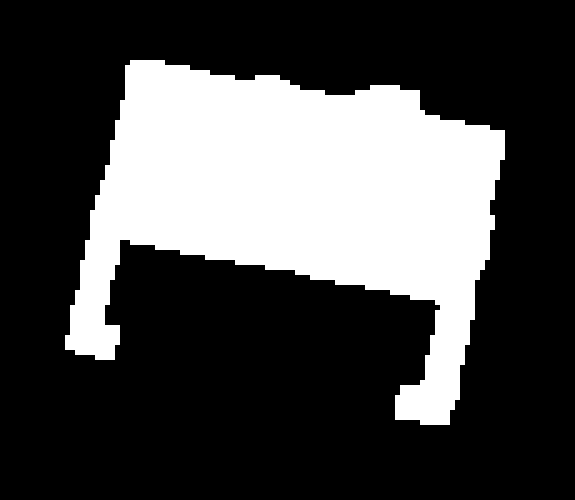

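```bash
cat >> h.py <<'E'
def tgt(pos,az,tilt=0,frm=None):
    """print turn(deg rotvec tool) and shift(mm tool) from measured pose (or frm=(pos,R)) to pos, tool x azimuth az, tilted about axis horizontal"""
    if frm is None:
        s=ctrl.get_state();p0=s["eef_pos"];R0=Rn.from_quat(s["tcp_rot"]).as_matrix()
    else:p0,R0=frm
    a=np.deg2rad(az);X=np.array([np.cos(a),np.sin(a),0]);Y=np.array([0,0,-1.]);Z=np.cross(X,Y)
    R1=np.c_[X,Y,Z]
    if tilt: R1=Rn.from_rotvec(np.deg2rad(tilt)*Z).as_matrix()@R1  # + about tool z
    rv=np.rad2deg(Rn.from_matrix(R0.T@R1).as_rotvec());sh=R0.T@(np.asarray(pos)-p0)*1000
    print("turn",rv.round(1),"shift",sh.round(1),"rows>=",max(np.linalg.norm(rv)/7.16,np.linalg.norm(sh)/41.7).round(1));return np.asarray(pos),R1
E
python3 - <<'E'
from h import *
f=tgt((.55,.2,.25),30)
g=tgt((.592,-.337,.12),-4,frm=f)
E
```

```text
turn [ 0.  40.8 -0.1] shift [-304.4  -19.4 -453.5] rows>= 13.1
turn [ 0. 34.  0.] shift [-232.1  130.  -486.1] rows>= 13.3
```

Look-alikes in the top view:
- **Bearing:** steel at (401,196), pink at (366,193), purple at (412,243), a gear at (454,208). I choose (401,196).
- **Brass ring:** yellow at (376,229), blue at (371,264), dark rings at (423,158) and (69,160). I choose (376,229).
- **Washer or second bearing:** none seen. The tins at (427,116) and (283,93) are lidded and about 16 mm high.

The close crop c1b confirms both choices.

step_arm:
  rows:
    - [[0,20,0],[-152,-20,-227],0]
    - [[0,41,0],[-304,-20,-454],0]
    - [[0,41,0],[-304,-20,-454],0]
    - [[0,41,0],[-304,-20,-454],0]
    - [[0,41,0],[-304,-20,-454],0]
    - [[0,41,0],[-304,-20,-454],0]
    - [[0,41,0],[-304,-20,-454],0]
    - [[0,41,0],[-304,-20,-454],0]
    - [[0,41,0],[-304,-20,-454],0]
    - [[0,41,0],[-304,-20,-454],0]

```text
time: 0.93
eef_pos: [0.4732, 0.3027, 0.2466]
tcp_rot: [-0.683, -0.181, 0.182, 0.683]
contact_force: [1.2, 0.3, -0.1]
opening: 1.003
```

Run:
```python
from h import *
st(); tgt((.592,-.337,.12),-4)
```

```text
t 0.93 tcp [0.4732 0.3027 0.2466] F [ 1.2  0.3 -0.1] open 1.003 j [ 0.39  0.03  1.84  0.    1.27 -0.13]
[[ 0.868 -0.001 -0.496]
 [ 0.496 -0.     0.868]
 [-0.001 -1.     0.   ]]
turn [ 0.  33.8 -0. ] shift [-214.4  126.6 -614.3] rows>= 15.9
```

step_arm:
  rows:
    - [[0,34,0],[-214,10,-614],0]
    - [[0,34,0],[-214,10,-614],0]
    - [[0,34,0],[-214,10,-614],0]
    - [[0,34,0],[-214,10,-614],0]
    - [[0,34,0],[-214,10,-614],0]
    - [[0,34,0],[-214,10,-614],0]
    - [[0,34,0],[-214,10,-614],0]
    - [[0,34,0],[-214,10,-614],0]
    - [[0,34,0],[-214,10,-614],0]
    - [[0,34,0],[-214,10,-614],0]

```text
time: 1.77
eef_pos: [0.5486, -0.107, 0.2401]
tcp_rot: [-0.707, 0.026, -0.026, 0.707]
contact_force: [1.2, 1.1, -0.0]
opening: 0.998
```

Run:
```python
from h import *
st(); tgt((.592,-.337,.12),-4)
p,d=snap("top","1");snap("side","1")
```

```text
t 1.77 tcp [ 0.5486 -0.107   0.2401] F [ 1.2  1.1 -0. ] open 0.998 j [-0.37  0.02  1.86  0.    1.26 -0.3 ]
[[ 0.997 -0.     0.074]
 [-0.074  0.     0.997]
 [-0.    -1.     0.   ]]
turn [-0.  -0.3 -0. ] shift [  60.4  120.  -226.2] rows>= 6.3
```

View pics/top_1.png

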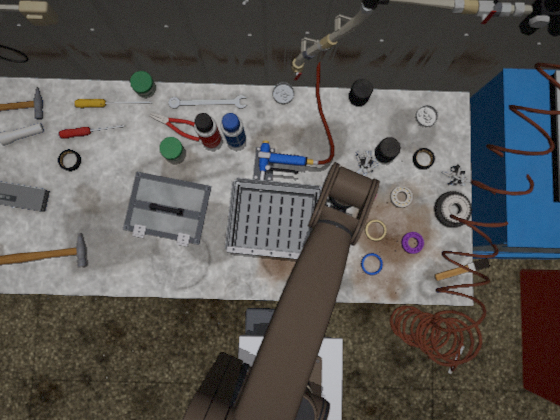

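step_arm:
  rows:
    - [[0,0,0],[60,100,-226],0]
    - [[0,0,0],[60,100,-226],0]
    - [[0,0,0],[60,100,-226],0]
    - [[0,0,0],[60,100,-226],0]
    - [[0,0,0],[60,100,-226],0]
    - [[0,0,0],[60,100,-226],0]
    - [[0,0,0],[60,100,-226],0]
    - [[0,0,0],[60,140,-226],0]
    - [[0,0,0],[60,180,-226],0]
    - [[0,0,0],[60,180,-226],0]

```text
time: 2.7
eef_pos: [0.5867, -0.3299, 0.0505]
tcp_rot: [-0.703, 0.031, -0.021, 0.71]
contact_force: [-1.0, 1.5, -1.9]
opening: 0.997
```

Run:
```python
from h import *
st(); tgt((.592,-.337,.001),-4)
snap("top","2");snap("side","2")
crop("top","2",330,160,490,280,4.5,"c_2");crop("side","2",240,200,420,340,4,"c_2s")
```

```text
t 2.7 tcp [ 0.5867 -0.3299  0.0505] F [-1.   1.5 -1.9] open 0.997 j [-0.66  0.48  1.68  0.    1.   -0.59]
[[ 0.997 -0.014  0.074]
 [-0.074  0.011  0.997]
 [-0.015 -1.     0.01 ]]
turn [-0.6 -0.2 -0.9] shift [ 6.5 49.3 -7.2] rows>= 1.2
```

View pics/c_2.png

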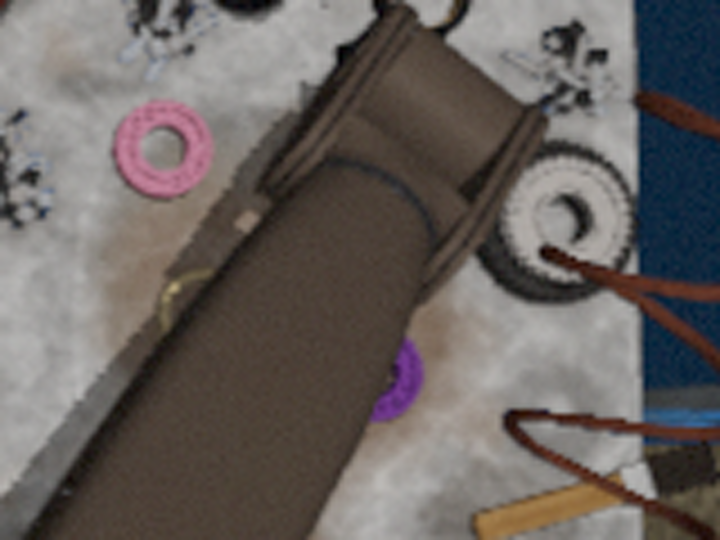

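View pics/c_2s.png

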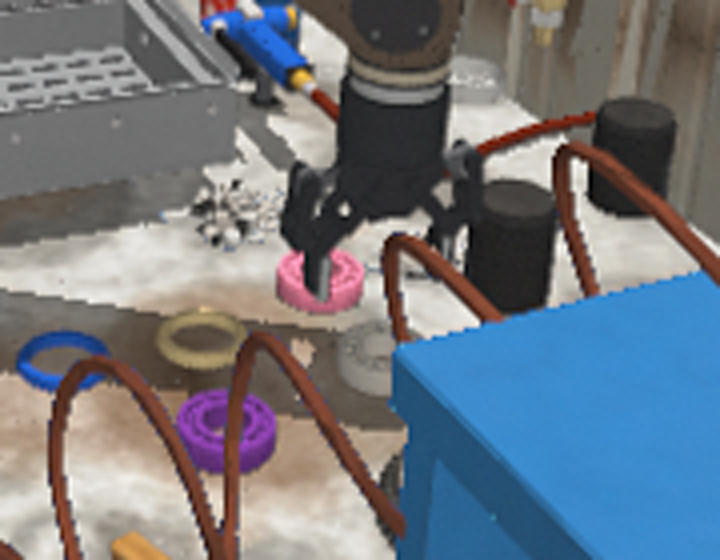

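Run:
```python
from h import *
s,R=st()
print(proj("side",s["eef_pos"]),proj("side",[.592,-.337,.02]),ray("side",334,288,.02),ray("side",318,268,.02), proj("side",[.602,-.23,.02]))
print(ray("top",366,193,.02), C["side"]["R"].T@-C["side"]["t"])
```

```text
t 2.8 tcp [ 0.5908 -0.3326  0.0585] F [ 0.4 -0.8  1.2] open 1.003 j [-0.66  0.47  1.67  0.    1.01 -0.59]
[[ 0.997 -0.004  0.073]
 [-0.073  0.004  0.997]
 [-0.005 -1.     0.003]]
[334.38388948 273.70001352] [334.58361403 285.71127955] [ 0.58448426 -0.34648095  0.02      ] [ 0.59377188 -0.23270933  0.02      ] [319.90653919 267.05682566]
[ 0.59971194 -0.2270304   0.02      ] [ 0.03023559 -1.19867009  0.69928593]
```

step_arm:
  rows:
    - [[0,0,0],[0,20,0],0]
    - [[0,0,0],[0,38,0],0]
    - [[0,0,0],[0,50,0],0]
    - [[0,0,0],[0,58,0],0]
    - [[0,0,0],[0,60,0],0]
    - [[0,0,0],[0,60,0],0]
    - [[0,0,0],[0,60,0],0]

```text
time: 3.38
eef_pos: [0.5929, -0.3353, 0.0021]
tcp_rot: [0.707, -0.025, 0.027, -0.706]
contact_force: [0.3, -0.4, 1.0]
opening: 1.002
```

step_arm:
  rows:
    - [[0,0,0],[0,0,0],1]
    - [[0,0,0],[0,0,0],1]
    - [[0,0,0],[0,0,0],1]
    - [[0,0,0],[0,0,0],1]
    - [[0,0,0],[0,0,0],1]
    - [[0,0,0],[0,0,0],1]
    - [[0,0,0],[0,0,0],1]
    - [[0,0,0],[0,0,0],1]
  newtons: 60

```text
time: 4.05
eef_pos: [0.5934, -0.3358, 0.0027]
tcp_rot: [0.707, -0.025, 0.027, -0.706]
contact_force: [0.8, -0.6, 6.7]
opening: 0.743
```

Run:
```python
from h import *
st();
snap("side","3")
crop("side","3",240,200,420,340,4,"c_3s")
```

```text
t 4.05 tcp [ 0.5934 -0.3358  0.0027] F [ 0.8 -0.6  6.7] open 0.743 j [-0.66  0.55  1.67  0.    0.91 -0.59]
[[ 0.997  0.003  0.074]
 [-0.074 -0.002  0.997]
 [ 0.003 -1.    -0.002]]
```

View pics/c_3s.png

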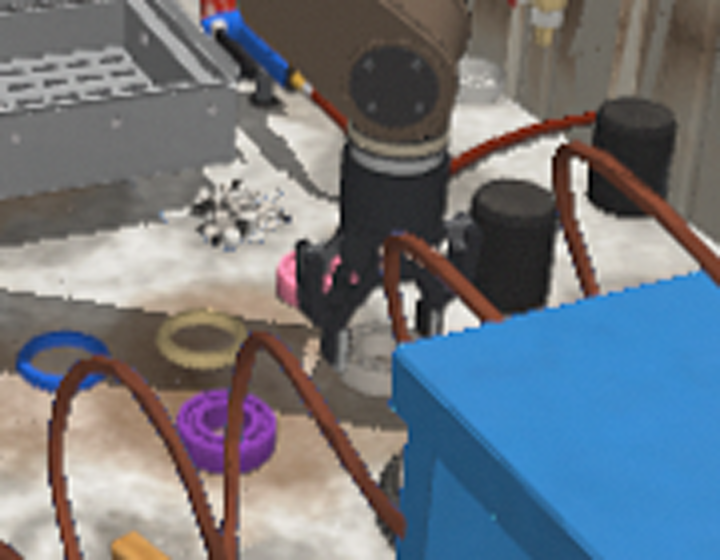

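step_arm:
  rows:
    - [[0,0,0],[0,-8,0],1]
    - [[0,0,0],[0,-30,0],1]
    - [[0,0,0],[0,-60,0],1]
    - [[0,0,0],[0,-95,0],1]
    - [[0,0,0],[0,-130,0],1]
    - [[0,0,0],[0,-165,0],1]
    - [[0,0,0],[0,-190,0],1]
    - [[0,0,0],[0,-200,0],1]
    - [[0,0,0],[0,-200,0],1]

```text
time: 4.85
eef_pos: [0.593, -0.3355, 0.2037]
tcp_rot: [0.708, -0.025, 0.028, -0.706]
contact_force: [0.6, 0.7, -2.8]
opening: 0.743
```

Run:
```python
from h import *
st()
snap("side","4");crop("side","4",240,140,420,280,4,"c_4s")
a=np.deg2rad(-3.9);c,s_=np.cos(a),np.sin(a)
B=lambda x,y,z:(0.4997+c*x-s_*y,0.0610+s_*x+c*y,z)
print(B(0,-52,0));print([np.round(B(0,y*1e-3,0),4) for y in(-52,52)])
tgt(B(0,-.052,.2),-3.9)
```

```text
t 4.85 tcp [ 0.593  -0.3355  0.2037] F [ 0.6  0.7 -2.8] open 0.743 j [-0.66  0.32  1.59 -0.    1.23 -0.59]
[[ 0.997  0.004  0.074]
 [-0.074 -0.003  0.997]
 [ 0.004 -1.    -0.003]]
(np.float64(-3.037095114592905), np.float64(-51.81858249945147), 0)
[array([0.4962, 0.0091, 0.    ]), array([0.5032, 0.1129, 0.    ])]
turn [ 0.  -0.3  0. ] shift [-120.9    0.4  335.8] rows>= 8.6
```

View pics/c_4s.png

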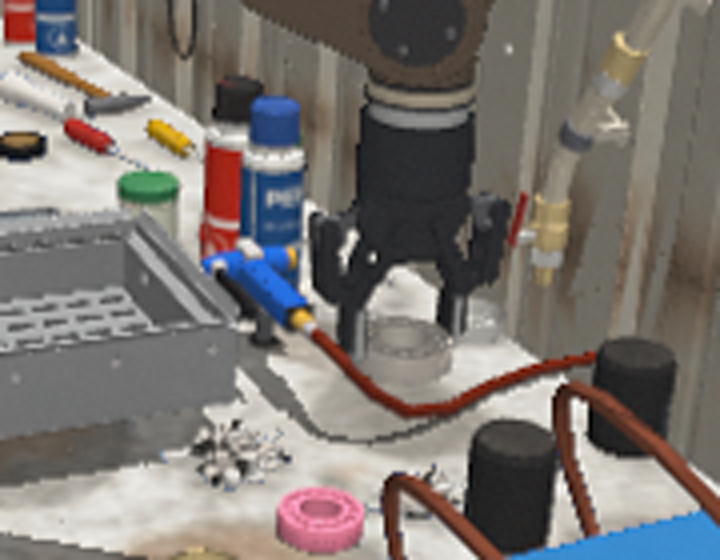

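step_arm:
  rows:
    - [[0,0,0],[-12,0,33],1]
    - [[0,0,0],[-24,0,67],1]
    - [[0,0,0],[-36,0,101],1]
    - [[0,0,0],[-48,0,134],1]
    - [[0,0,0],[-60,0,168],1]
    - [[0,0,0],[-72,0,202],1]
    - [[0,0,0],[-84,0,235],1]
    - [[0,0,0],[-96,0,269],1]
    - [[0,0,0],[-108,0,302],1]
    - [[0,0,0],[-121,0,336],1]

```text
time: 5.73
eef_pos: [0.4934, 0.011, 0.1966]
tcp_rot: [-0.706, 0.029, -0.024, 0.707]
contact_force: [0.6, 0.3, -3.4]
opening: 0.746
```

step_arm:
  rows:
    - [[0,0,0],[0,0,0],1]
    - [[0,0,0],[0,20,0],1]
    - [[0,0,0],[0,55,0],1]
    - [[0,0,0],[0,90,0],1]
    - [[0,0,0],[0,115,0],1]
    - [[0,0,0],[0,130,0],1]
    - [[0,0,0],[0,130,0],1]
    - [[0,0,0],[0,130,0],1]

```text
time: 6.4
eef_pos: [0.4937, 0.0094, 0.0676]
tcp_rot: [-0.706, 0.029, -0.024, 0.707]
contact_force: [-0.9, 0.1, -1.9]
opening: 0.742
```

Run:
```python
from h import *
s,_=st()
a=np.deg2rad(-3.9);c,s_=np.cos(a),np.sin(a);d=s["eef_pos"][:2]-[.4997,.061];print("boxframe",c*d[0]+s_*d[1],-s_*d[0]+c*d[1])
snap("side","5");crop("side","5",190,140,350,260,4.5,"c_5s")
```

```text
t 6.4 tcp [0.4937 0.0094 0.0676] F [-0.9  0.1 -1.9] open 0.742 j [-0.19  0.1   2.13 -0.    0.92 -0.11]
[[ 0.997 -0.007  0.074]
 [-0.074  0.001  0.997]
 [-0.007 -1.     0.001]]
boxframe -0.002444529765361402 -0.05187882446069957
```

View pics/c_5s.png

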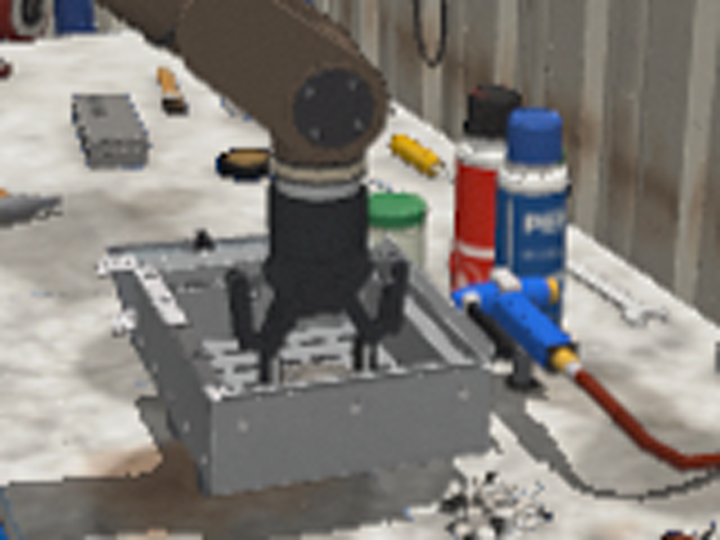

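step_arm:
  rows:
    - [[0,0,0],[0,4,0],1]
    - [[0,0,0],[0,7,0],1]
    - [[0,0,0],[0,9,0],1]
    - [[0,0,0],[0,11,0],1]
    - [[0,0,0],[0,12,0],1]
    - [[0,0,0],[0,12,0],1]
    - [[0,0,0],[0,12,0],1]

```text
time: 7.03
eef_pos: [0.4963, 0.0092, 0.0587]
tcp_rot: [0.707, -0.026, 0.026, -0.707]
contact_force: [-0.2, 0.6, -2.2]
opening: 0.743
```

step_arm:
  rows:
    - [[0,0,0],[0,1,0],1]
    - [[0,0,0],[0,2,0],1]
    - [[0,0,0],[0,3,0],1]
    - [[0,0,0],[0,3,0],1]
    - [[0,0,0],[0,3,0],1]

```text
time: 7.45
eef_pos: [0.4961, 0.0092, 0.0554]
tcp_rot: [-0.707, 0.026, -0.026, 0.707]
contact_force: [0.6, -0.5, -3.0]
opening: 0.741
```

step_arm:
  rows:
    - [[0,0,0],[0,1,0],1]
    - [[0,0,0],[0,2,0],1]
    - [[0,0,0],[0,2,0],1]
    - [[0,0,0],[0,2,0],1]

```text
time: 7.78
eef_pos: [0.4965, 0.0092, 0.0548]
tcp_rot: [0.707, -0.026, 0.026, -0.707]
contact_force: [-4.4, 0.8, 4.3]
opening: 0.744
```

Contact. Release and rise.

step_arm:
  rows:
    - [[0,0,0],[0,0,0],0.12]
    - [[0,0,0],[0,0,0],0.06]
    - [[0,0,0],[0,0,0],0]
    - [[0,0,0],[0,0,0],0]
    - [[0,0,0],[0,0,0],0]
    - [[0,0,0],[0,-30,0],0]
    - [[0,0,0],[0,-70,0],0]
    - [[0,0,0],[0,-110,0],0]
    - [[0,0,0],[0,-145,0],0]
    - [[0,0,0],[0,-145,0],0]

```text
time: 8.62
eef_pos: [0.501, 0.0084, 0.2076]
tcp_rot: [0.707, -0.02, 0.032, -0.706]
contact_force: [1.4, -0.8, 0.1]
opening: 1.001
```

Run:
```python
from h import *
st()
p,_=snap("top","6");snap("side","6");crop("side","6",190,140,350,260,4.5,"c_6s")
hsv=cv2.cvtColor(cv2.imread("pics/top_6.png"),cv2.COLOR_BGR2HSV)
x0,y0,x1,y1=360,214,392,246
m=cv2.inRange(hsv[y0:y1,x0:x1],(18,70,110),(35,255,255));ys,xs=np.nonzero(m)
(u,v),r=cv2.minEnclosingCircle(np.c_[xs,ys].astype(np.float32));print("brass",u+x0,v+y0,r,ray("top",u+x0,v+y0,.01).round(4))
tgt((.4864,-.2597,.2),-3.9)
```

```text
t 8.62 tcp [0.501  0.0084 0.2076] F [ 1.4 -0.8  0.1] open 1.001 j [-0.19 -0.09  2.03  0.    1.19 -0.11]
[[ 0.997  0.016  0.074]
 [-0.074 -0.003  0.997]
 [ 0.016 -1.    -0.002]]
brass 375.6000003814697 229.60000038146973 10.840764045715332 [ 0.4859 -0.26    0.01  ]
turn [ 0.  -0.3  0.3] shift [   8.8    0.9 -268.8] rows>= 6.4
```

View pics/c_6s.png

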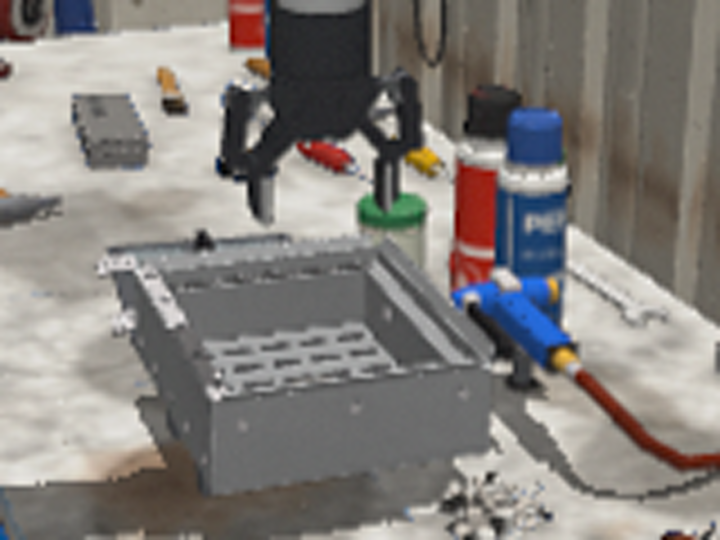

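View pics/top_6.png

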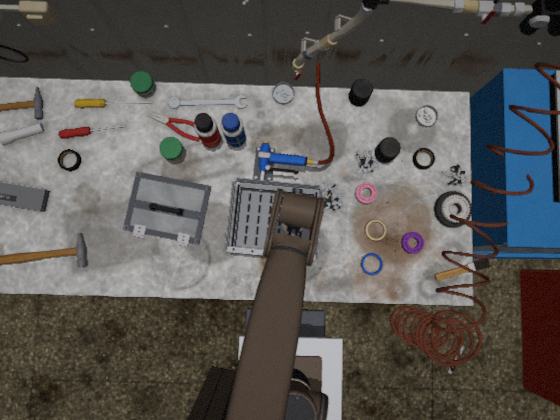

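step_arm:
  rows:
    - [[0,0,0],[1,0,-38],0]
    - [[0,0,0],[2,0,-78],0]
    - [[0,0,0],[3,0,-118],0]
    - [[0,0,0],[5,0,-158],0]
    - [[0,0,0],[7,0,-198],0]
    - [[0,0,0],[8,0,-238],0]
    - [[0,0,0],[10,0,-269],0]
    - [[0,0,0],[10,40,-269],0]
    - [[0,0,0],[10,80,-269],0]
    - [[0,0,0],[10,120,-269],0]

```text
time: 9.55
eef_pos: [0.4852, -0.26, 0.0755]
tcp_rot: [-0.706, 0.027, -0.026, 0.707]
contact_force: [0.5, -0.0, 0.1]
opening: 0.999
```

step_arm:
  rows:
    - [[0,0,0],[0,20,0],0]
    - [[0,0,0],[0,30,0],0]
    - [[0,0,0],[0,30,0],0]
    - [[0,0,0],[0,30,0],0]

```text
time: 9.88
eef_pos: [0.4861, -0.2596, 0.048]
tcp_rot: [-0.706, 0.027, -0.026, 0.707]
contact_force: [0.4, -0.8, 0.3]
opening: 1.001
```

Run:
```python
from h import *
st()
tgt((.486,-.260,-.005),-3.9)
snap("side","7");crop("side","7",230,200,390,320,4.5,"c_7s")
```

```text
t 9.88 tcp [ 0.4861 -0.2596  0.048 ] F [ 0.4 -0.8  0.3] open 1.001 j [-0.67  0.24  2.   -0.    0.9  -0.6 ]
[[ 0.997 -0.001  0.074]
 [-0.074  0.001  0.997]
 [-0.001 -1.     0.001]]
turn [-0.  -0.3 -0.1] shift [-0.  53.  -0.5] rows>= 1.3
```

View pics/c_7s.png

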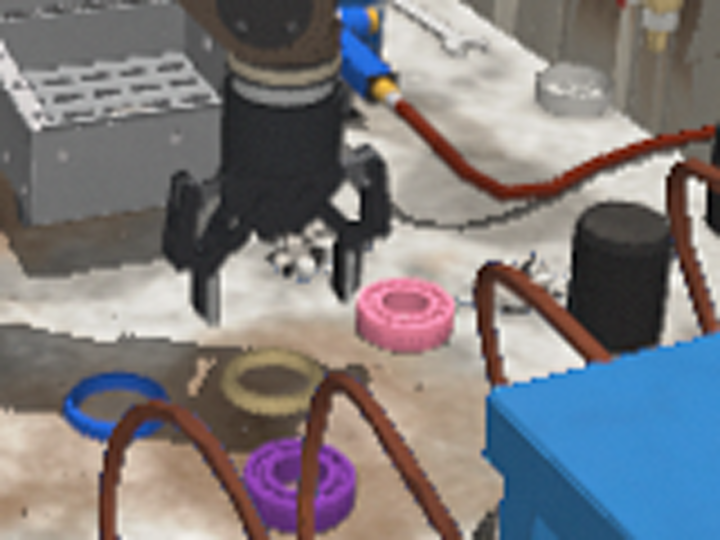

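step_arm:
  rows:
    - [[0,0,0],[0,20,0],0]
    - [[0,0,0],[0,36,0],0]
    - [[0,0,0],[0,46,0],0]
    - [[0,0,0],[0,50,0],0]
    - [[0,0,0],[0,52,0],0]
    - [[0,0,0],[0,52,0],0]
    - [[0,0,0],[0,52,0],0]

```text
time: 10.52
eef_pos: [0.4871, -0.2603, -0.0023]
tcp_rot: [0.707, -0.026, 0.027, -0.706]
contact_force: [1.3, -0.3, 0.4]
opening: 1.001
```

step_arm:
  rows:
    - [[0,0,0],[0,0,0],0.1]
    - [[0,0,0],[0,0,0],0.2]
    - [[0,0,0],[0,0,0],0.4]
    - [[0,0,0],[0,0,0],1]
    - [[0,0,0],[0,0,0],1]
    - [[0,0,0],[0,0,0],1]
    - [[0,0,0],[0,0,0],1]
  newtons: 40

```text
time: 11.1
eef_pos: [0.4868, -0.2603, -0.0017]
tcp_rot: [0.707, -0.026, 0.026, -0.706]
contact_force: [-2.5, 1.2, 7.5]
opening: 0.759
```

Run:
```python
from h import *
st()
snap("side","8");crop("side","8",230,200,390,320,4.5,"c_8s")
```

```text
t 11.1 tcp [ 0.4868 -0.2603 -0.0017] F [-2.5  1.2  7.5] open 0.759 j [-0.67  0.33  2.   -0.    0.8  -0.6 ]
[[ 0.997  0.     0.074]
 [-0.074 -0.001  0.997]
 [ 0.    -1.    -0.   ]]
```

View pics/c_8s.png

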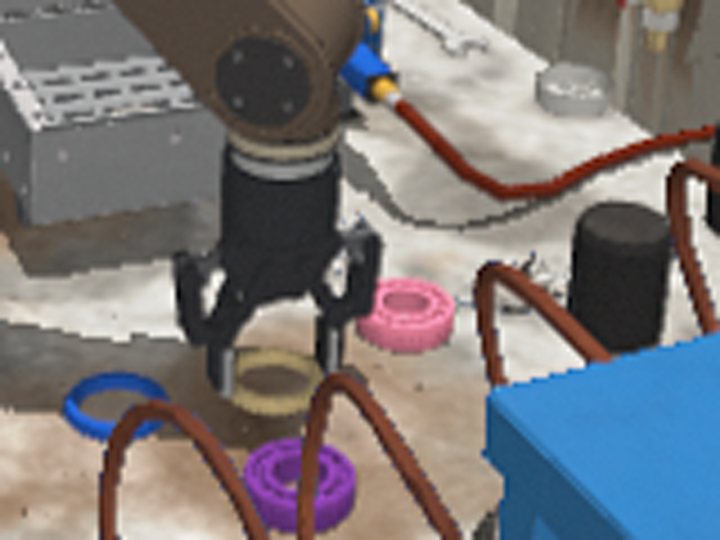

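step_arm:
  rows:
    - [[0,0,0],[0,-8,0],1]
    - [[0,0,0],[0,-30,0],1]
    - [[0,0,0],[0,-60,0],1]
    - [[0,0,0],[0,-95,0],1]
    - [[0,0,0],[0,-130,0],1]
    - [[0,0,0],[0,-165,0],1]
    - [[0,0,0],[0,-190,0],1]
    - [[0,0,0],[0,-200,0],1]
    - [[0,0,0],[0,-200,0],1]

```text
time: 11.9
eef_pos: [0.4877, -0.2608, 0.2002]
tcp_rot: [0.708, -0.024, 0.028, -0.705]
contact_force: [0.8, 0.2, -0.8]
opening: 0.755
```

Run:
```python
from h import *
st()
tgt((.5032,.1129,.2),-3.9)
snap("side","9");crop("side","9",230,140,390,260,4.5,"c_9s")
p,d=snap("top","9");crop("top","9",210,160,340,270,5,"c_9t")
```

```text
t 11.9 tcp [ 0.4877 -0.2608  0.2002] F [ 0.8  0.2 -0.8] open 0.755 j [-0.67  0.04  1.91  0.    1.18 -0.6 ]
[[ 0.997  0.005  0.074]
 [-0.074 -0.004  0.997]
 [ 0.006 -1.    -0.004]]
turn [ 0.2 -0.3  0.3] shift [-12.2  -1.3 373.9] rows>= 9.0
```

View pics/c_9s.png

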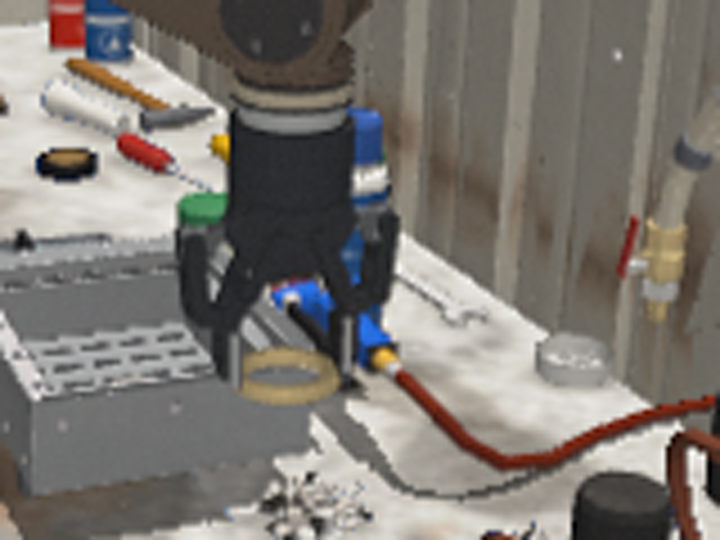

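View pics/c_9t.png

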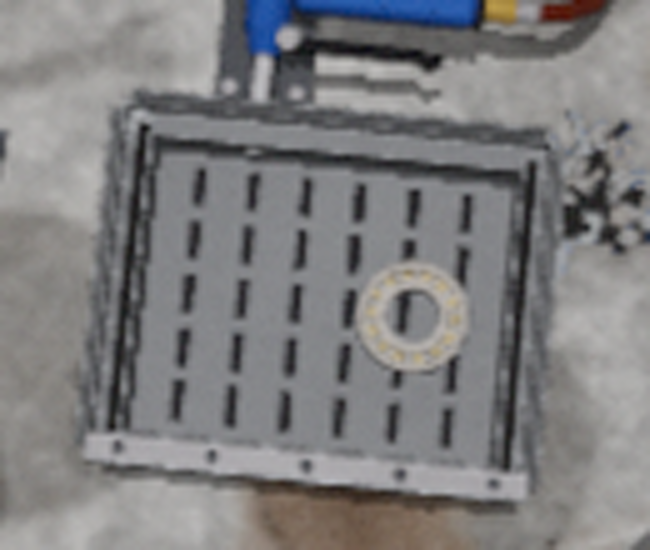

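step_arm:
  rows:
    - [[0,0,0],[-1,0,37],1]
    - [[0,0,0],[-2,0,74],1]
    - [[0,0,0],[-4,0,112],1]
    - [[0,0,0],[-5,0,150],1]
    - [[0,0,0],[-6,0,187],1]
    - [[0,0,0],[-7,0,225],1]
    - [[0,0,0],[-8,0,262],1]
    - [[0,0,0],[-10,0,299],1]
    - [[0,0,0],[-11,0,337],1]
    - [[0,0,0],[-12,0,374],1]

```text
time: 12.83
eef_pos: [0.4999, 0.1159, 0.1931]
tcp_rot: [0.707, -0.028, 0.024, -0.706]
contact_force: [-0.6, -0.4, -0.6]
opening: 0.754
```

step_arm:
  rows:
    - [[0,0,0],[0,0,0],1]
    - [[0,0,0],[0,20,0],1]
    - [[0,0,0],[0,55,0],1]
    - [[0,0,0],[0,90,0],1]
    - [[0,0,0],[0,115,0],1]
    - [[0,0,0],[0,132,0],1]
    - [[0,0,0],[0,138,0],1]
    - [[0,0,0],[0,138,0],1]
    - [[0,0,0],[0,138,0],1]
    - [[0,0,0],[0,138,0],1]

```text
time: 13.67
eef_pos: [0.5029, 0.1139, 0.0595]
tcp_rot: [-0.707, 0.026, -0.027, 0.707]
contact_force: [-0.6, -0.4, 0.4]
opening: 0.753
```

step_arm:
  rows:
    - [[0,0,0],[0,3,0],1]
    - [[0,0,0],[0,6,0],1]
    - [[0,0,0],[0,8,0],1]
    - [[0,0,0],[0,8,0],1]
    - [[0,0,0],[0,8,0],1]
    - [[0,0,0],[0,8,0],1]

```text
time: 14.17
eef_pos: [0.5021, 0.1141, 0.0508]
tcp_rot: [-0.707, 0.026, -0.026, 0.707]
contact_force: [0.0, -0.0, 0.1]
opening: 0.756
```

step_arm:
  rows:
    - [[0,0,0],[0,1,0],1]
    - [[0,0,0],[0,2,0],1]
    - [[0,0,0],[0,2,0],1]
    - [[0,0,0],[0,2,0],1]

```text
time: 14.5
eef_pos: [0.5023, 0.1141, 0.0504]
tcp_rot: [0.707, -0.026, 0.026, -0.707]
contact_force: [-3.8, 0.1, 10.2]
opening: 0.754
```

step_arm:
  rows:
    - [[0,0,0],[0,-1,0],0.15]
    - [[0,0,0],[0,-1,0],0.08]
    - [[0,0,0],[0,-1,0],0]
    - [[0,0,0],[0,-1,0],0]
    - [[0,0,0],[0,-1,0],0]
    - [[0,0,0],[0,-30,0],0]
    - [[0,0,0],[0,-70,0],0]
    - [[0,0,0],[0,-110,0],0]
    - [[0,0,0],[0,-150,0],0]
    - [[0,0,0],[0,-150,0],0]

```text
time: 15.33
eef_pos: [0.5071, 0.1144, 0.2083]
tcp_rot: [-0.706, 0.02, -0.032, 0.707]
contact_force: [1.3, 0.6, 1.2]
opening: 1.001
```

Run:
```python
from h import *
st()
tgt((.529,.394,.15),-9.6)
```

```text
t 15.33 tcp [0.5071 0.1144 0.2083] F [1.3 0.6 1.2] open 1.001 j [ 0.03 -0.05  1.99  0.    1.19  0.1 ]
[[ 0.997  0.017  0.074]
 [-0.074  0.     0.997]
 [ 0.017 -1.     0.002]]
turn [-0.1  5.4  1. ] shift [  0.3  58.8 280.4] rows>= 6.9
```

step_arm:
  rows:
    - [[0,1,0],[0,0,38],0]
    - [[0,2,0],[0,0,78],0]
    - [[0,3,0],[0,0,118],0]
    - [[0,4,0],[0,0,158],0]
    - [[0,5,0],[0,0,198],0]
    - [[0,5.5,0],[0,0,238],0]
    - [[0,5.5,0],[1,20,278],0]
    - [[0,5.5,0],[1,50,280],0]
    - [[0,5.5,0],[1,50,280],0]
    - [[0,5.5,0],[1,50,280],0]

```text
time: 16.17
eef_pos: [0.5217, 0.3926, 0.1452]
tcp_rot: [0.706, -0.062, 0.058, -0.703]
contact_force: [0.7, 0.0, 0.8]
opening: 0.999
```

Run:
```python
from h import *
st()
tgt((.529,.394,.06),-9.6)
p,d=snap("top","10");snap("side","10")
crop("top","10",210,160,340,270,5,"c_10t")
P=cloud("top",d)
for z0,n in((.012,"all"),):
    m=(P[...,2]>.057)&(P[...,2]<.09)
crop("top","10",100,130,260,270,4,"c_10c")
```

```text
t 16.17 tcp [0.5217 0.3926 0.1452] F [0.7 0.  0.8] open 0.999 j [ 0.49  0.32  1.7  -0.    1.13  0.66]
[[ 0.986 -0.006  0.168]
 [-0.168 -0.004  0.986]
 [-0.005 -1.    -0.004]]
turn [ 0.3 -0.1 -0.3] shift [ 7.4 85.1  3. ] rows>= 2.1
```

View pics/c_10t.png

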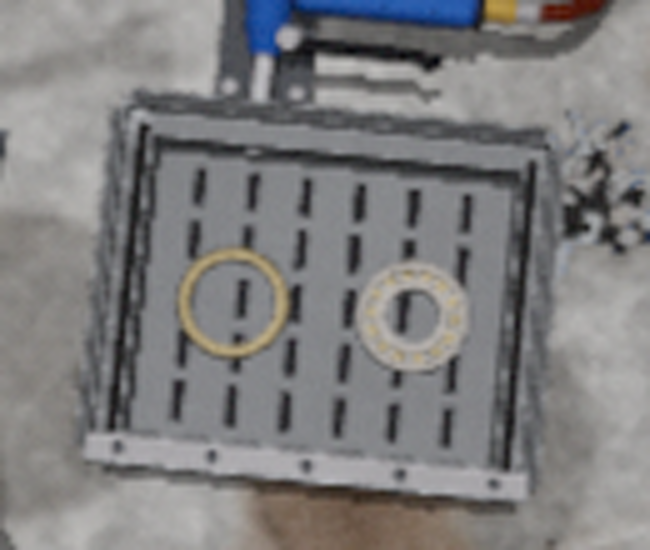

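View pics/side_10.png

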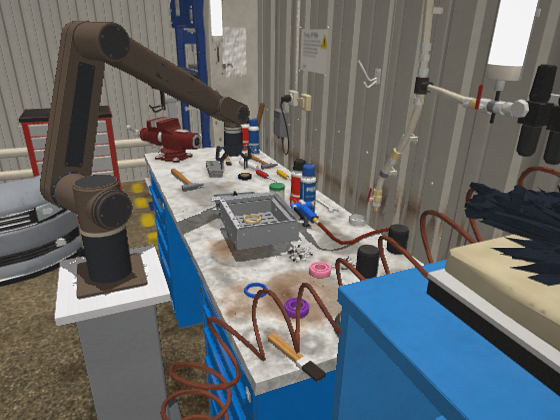

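step_arm:
  rows:
    - [[0,0,0],[0,30,0],0]
    - [[0,0,0],[0,60,0],0]
    - [[0,0,0],[0,85,0],0]
    - [[0,0,0],[0,95,0],0]
    - [[0,0,0],[0,95,0],0]
    - [[0,0,0],[0,95,0],0]

```text
time: 16.77
eef_pos: [0.5249, 0.393, 0.0553]
tcp_rot: [-0.704, 0.06, -0.061, 0.705]
contact_force: [1.4, 0.2, -0.1]
opening: 0.999
```

Run:
```python
from h import *
st()
tgt((.529,.394,.019),-9.6)
snap("side","11");crop("side","11",180,130,300,220,6,"c_11s")
```

```text
t 16.77 tcp [0.5249 0.393  0.0553] F [ 1.4  0.2 -0.1] open 0.999 j [ 0.49  0.43  1.74 -0.    0.97  0.66]
[[ 0.985  0.002  0.17 ]
 [-0.17   0.001  0.985]
 [ 0.002 -1.     0.001]]
turn [-0.1 -0.2  0.1] shift [ 3.8 36.3  1.6] rows>= 0.9
```

View pics/c_11s.png

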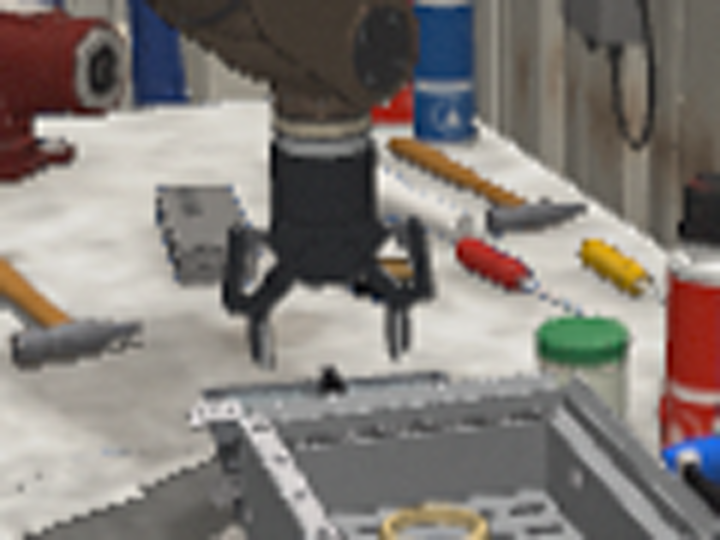

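step_arm:
  rows:
    - [[0,0,0],[2,15,1],0]
    - [[0,0,0],[4,28,2],0]
    - [[0,0,0],[4,35,2],0]
    - [[0,0,0],[4,36,2],0]
    - [[0,0,0],[4,36,2],0]
    - [[0,0,0],[4,36,2],0]

```text
time: 17.32
eef_pos: [0.5279, 0.3946, 0.0173]
tcp_rot: [0.705, -0.06, 0.06, -0.704]
contact_force: [-0.3, 0.1, 1.0]
opening: 1.0
```

step_arm:
  rows:
    - [[0,0,0],[0,0,0],0.4]
    - [[0,0,0],[0,0,0],0.6]
    - [[0,0,0],[0,0,0],0.7]
    - [[0,0,0],[0,0,0],0.8]
    - [[0,0,0],[0,0,0],1]
    - [[0,0,0],[0,0,0],1]
    - [[0,0,0],[0,0,0],1]
    - [[0,0,0],[0,0,0],1]
    - [[0,0,0],[0,0,0],1]
    - [[0,0,0],[0,0,0],1]
  newtons: 100

```text
time: 18.15
eef_pos: [0.5285, 0.3947, 0.0182]
tcp_rot: [-0.704, 0.06, -0.06, 0.705]
contact_force: [0.4, -0.8, 3.0]
opening: 0.125
```

Run:
```python
from h import *
st()
snap("top","12");crop("top","12",100,130,260,270,4,"c_12c")
```

```text
t 18.15 tcp [0.5285 0.3947 0.0182] F [ 0.4 -0.8  3. ] open 0.125 j [ 0.49  0.49  1.73 -0.    0.92  0.66]
[[ 0.986  0.001  0.169]
 [-0.169  0.     0.986]
 [ 0.001 -1.     0.001]]
```

View pics/c_12c.png

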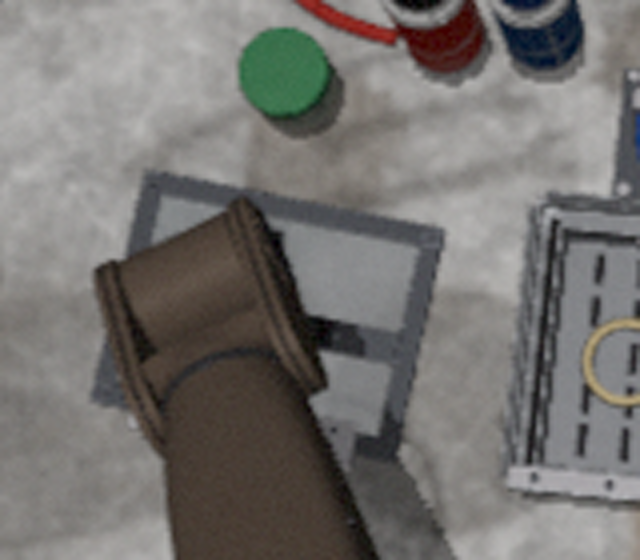

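```bash
cat >> h.py <<'E'
BC=np.array([.4997,.0610]);BY=-3.9
def box2w(x,y,z):
    a=np.deg2rad(BY);c,s=np.cos(a),np.sin(a);return np.array([BC[0]+c*x-s*y,BC[1]+s*x+c*y,z])
TC=np.array([0,-.003,.0182]) # TCP in cover frame
def tcp_for_toe(xt,yt,zt,tilt,yaw=None):
    """TCP world pose with toe-tip bottom at box (xt,yt,zt) m, tilt deg (far side up)"""
    yaw=BY if yaw is None else yaw
    Rc=Rn.from_euler('z',yaw,degrees=True)*Rn.from_euler('y',-tilt,degrees=True)
    o=box2w(xt,yt,zt)-Rc.apply([-.101,0,0]);return o+Rc.apply(TC)
E
python3 - <<'E'
from h import *
print("blue can",ray("top",232,122,.211),"red",ray("top",206,122,.211),"grease",ray("top",172,149,.071))
print(tcp_for_toe(-.082,0,.106,10),tcp_for_toe(-.101,0,.1043,10),tcp_for_toe(-.101,0,.102,0))
p=tcp_for_toe(-.082,0,.18,10);f=tgt((.5285,.3947,.2),-9.7);tgt(p,BY,-10,frm=f)
E
```

```text
blue can [0.76412257 0.1865772  0.211     ] red [0.76173409 0.25964419 0.211     ] grease [0.71076722 0.37879574 0.071     ]
[0.51376801 0.05703398 0.14146197] [0.49481201 0.05832627 0.13976197] [0.49949595 0.05800695 0.1202    ]
turn [-0.  -0.   0.1] shift [ 2.000e-01 -1.818e+02  1.000e-01] rows>= 4.4
turn [  0.5  -5.8 -10. ] shift [  42.4  -15.5 -335.3] rows>= 8.1
```

step_arm:
  rows:
    - [[0,0,0],[0,-5,0],1]
    - [[0,0,0],[0,-20,0],1]
    - [[0,0,0],[0,-45,0],1]
    - [[0,0,0],[0,-75,0],1]
    - [[0,0,0],[0,-105,0],1]
    - [[0,0,0],[0,-135,0],1]
    - [[0,0,0],[0,-165,0],1]
    - [[0,0,0],[0,-180,0],1]
    - [[0,0,0],[0,-182,0],1]
    - [[0,0,0],[0,-182,0],1]

```text
time: 19.03
eef_pos: [0.5279, 0.3947, 0.2008]
tcp_rot: [-0.704, 0.059, -0.06, 0.705]
contact_force: [0.1, -0.1, -3.3]
opening: 0.116
```

Run:
```python
from h import *
st()
tgt(tcp_for_toe(-.082,0,.18,10),BY,-10)
snap("side","13");crop("side","13",150,90,340,230,4,"c_13s")
```

```text
t 19.03 tcp [0.5279 0.3947 0.2008] F [ 0.1 -0.1 -3.3] open 0.116 j [0.49 0.28 1.65 0.   1.22 0.66]
[[ 0.986  0.001  0.169]
 [-0.169  0.001  0.986]
 [ 0.001 -1.     0.001]]
turn [ 0.4 -5.8 -9.9] shift [  43.1  -15.  -335.2] rows>= 8.1
```

View pics/c_13s.png

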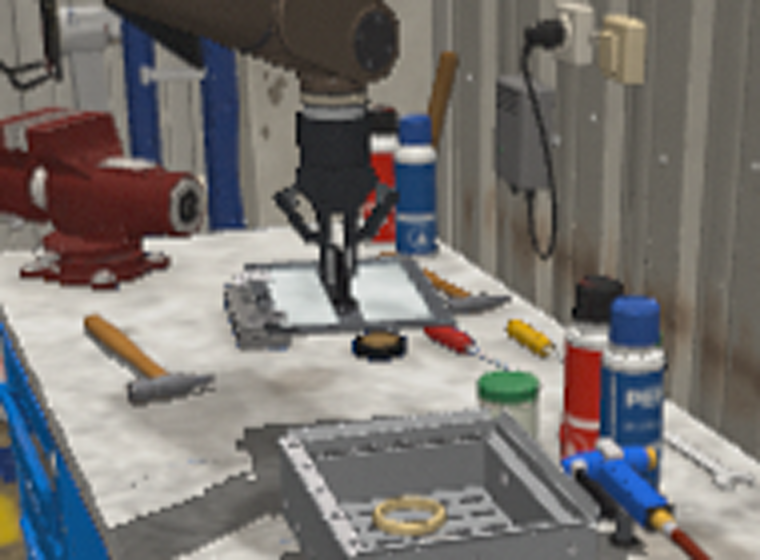

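Cover held level. I'll move it over the box while tilting.

step_arm:
  rows:
    - [[0,-0.5,-1],[4,-3,-30],1]
    - [[0,-1,-2],[8,-6,-60],1]
    - [[0,-2,-3],[13,-10,-96],1]
    - [[0,-2.5,-4],[17,-12,-132],1]
    - [[0,-3,-5],[22,-14,-168],1]
    - [[0,-4,-6],[26,-15,-204],1]
    - [[0.2,-4.5,-7],[31,-15,-240],1]
    - [[0.3,-5,-8],[35,-15,-276],1]
    - [[0.4,-5.5,-9],[40,-15,-310],1]
    - [[0.5,-5.8,-10],[43,-15,-335],1]

```text
time: 19.92
eef_pos: [0.5114, 0.0549, 0.2112]
tcp_rot: [0.707, 0.035, 0.084, -0.702]
contact_force: [0.0, 0.8, -3.1]
opening: 0.119
```

step_arm:
  rows:
    - [[0,0,0],[0,0,0],1]
    - [[0,0,0],[0,0,0],1]
    - [[0,0,0],[0,0,0],1]
    - [[0,0,0],[0,0,0],1]

```text
time: 20.25
eef_pos: [0.5131, 0.058, 0.2133]
tcp_rot: [0.706, 0.037, 0.084, -0.702]
contact_force: [-0.4, 0.3, -3.1]
opening: 0.12
```

Run:
```python
from h import *
st()
tgt(tcp_for_toe(-.082,0,.106,10),BY,-10)
snap("side","14");crop("side","14",180,110,340,230,4.5,"c_14s")
snap("top","14");crop("top","14",210,150,350,270,5,"c_14t")
```

```text
t 20.25 tcp [0.5131 0.058  0.2133] F [-0.4  0.3 -3.1] open 0.12 j [-0.09 -0.15  2.08  0.    1.04 -0.02]
[[ 0.983  0.171  0.067]
 [-0.066 -0.011  0.998]
 [ 0.171 -0.985  0.   ]]
turn [-0.   0.  -0.1] shift [-11.5  70.9  -0.9] rows>= 1.7
```

View pics/c_14s.png

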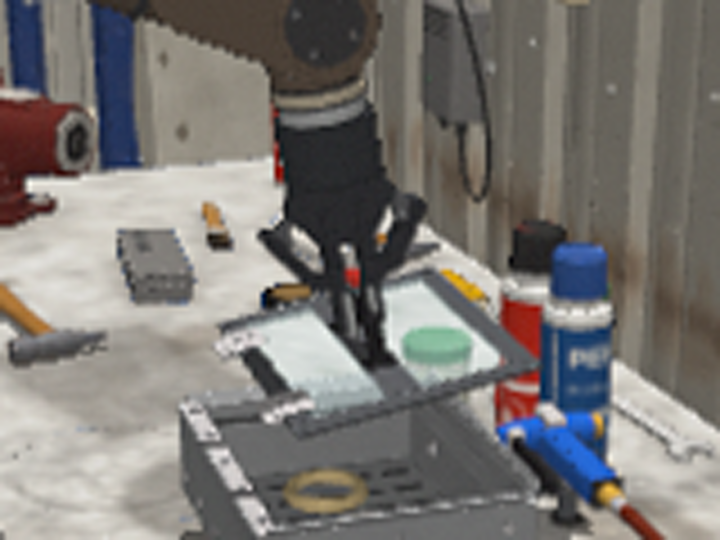

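View pics/c_14t.png

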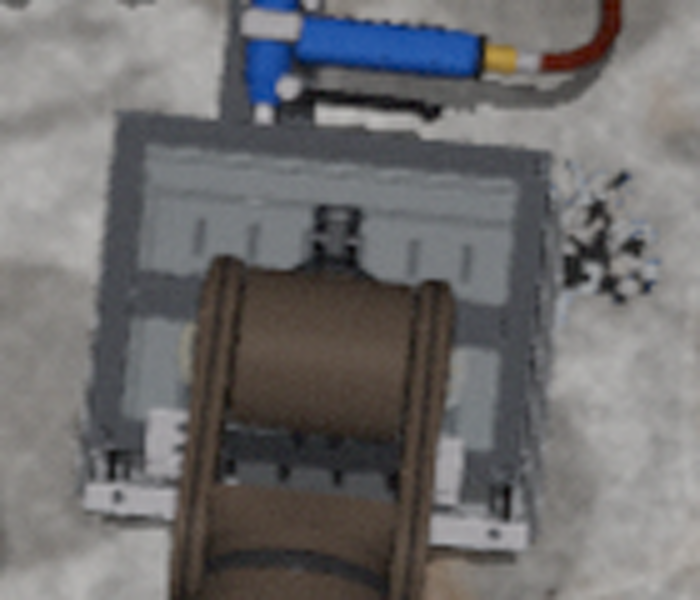

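```bash
cat >> h.py <<'E'
def cov_pts(pts,s=None):
    s=s or ctrl.get_state();R=Rn.from_quat(s["tcp_rot"]).as_matrix();Rc=np.c_[R[:,0],R[:,2],-R[:,1]]
    return [s["eef_pos"]+Rc@(np.array(q)/1000-TC) for q in pts]
E
python3 - <<'E'
from h import *
P=cov_pts([(101,122,6),(101,-122,6),(-101,70,2.5),(-101,-70,2.5),(-101,52,5),(-101,88,5),(-101,-52,5),(-101,-88,5)])
for q in P: print(q.round(4),"top",proj("top",q).round(1),"side",proj("side",q).round(1))
crop("top","14",222,160,250,190,20,"k1");crop("top","14",305,165,333,195,20,"k2");crop("side","14",215,170,255,215,14,"k3")
a=np.hstack([cv2.imread("pics/k1.png"),np.zeros((600,10,3),np.uint8)]);b=cv2.imread("pics/k2.png")
cv2.imwrite("pics/k.png",cv2.resize(np.hstack([a,b]),None,fx=.69,fy=.69))
E
```

```text
[0.6232 0.1761 0.2193] top [233.5 170.9] side [276.1 168.1]
[ 0.6069 -0.0673  0.2193] top [321.1 179.4] side [300.7 190. ]
[0.4218 0.1375 0.181 ] top [245.6 244.7] side [228.1 187.6]
[ 0.4124 -0.0022  0.181 ] top [295.4 249.4] side [238. 202.]
[0.4201 0.1195 0.1835] top [251.9 245.4] side [229.2 188.7]
[0.4225 0.1555 0.1835] top [239.1 244.2] side [226.8 185.3]
[0.4132 0.0158 0.1835] top [289.  248.9] side [236.5 199.3]
[ 0.4108 -0.0201  0.1835] top [301.8 250.2] side [239.2 203.3]
```

View pics/k.png

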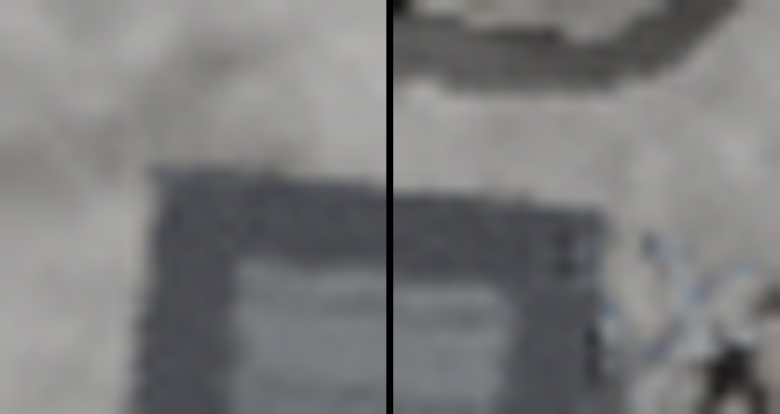

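View pics/k3.png

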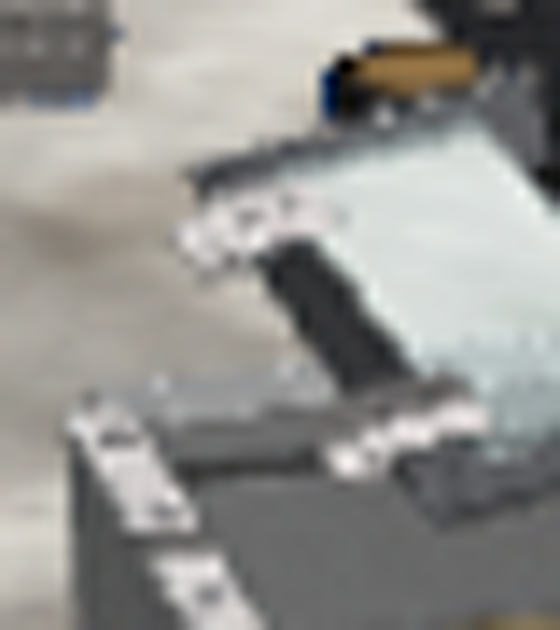

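```bash
sed -i 's/^TC=.*/TC=np.array([0.001,-.006,.0182])/' h.py
python3 - <<'E'
from h import *
tgt(tcp_for_toe(-.080,0,.112,10),BY,-10)
E
```

```text
turn [-0.   0.1 -0.1] shift [-8.1 65.9 -4.1] rows>= 1.6
```

step_arm:
  rows:
    - [[0,0,0],[-2,12,-2],1]
    - [[0,0,0],[-4,28,-4],1]
    - [[0,0,0],[-5,42,-4],1]
    - [[0,0,0],[-6,54,-4],1]
    - [[0,0,0],[-7,62,-4],1]
    - [[0,0,0],[-8,66,-4],1]
    - [[0,0,0],[-8,66,-4],1]
    - [[0,0,0],[-8,66,-4],1]
    - [[0,0,0],[-8,66,-4],1]

```text
time: 21.1
eef_pos: [0.5176, 0.0529, 0.1491]
tcp_rot: [0.706, 0.038, 0.086, -0.702]
contact_force: [0.9, 0.3, -4.1]
opening: 0.123
```

```bash
cat > look.py <<'E'
import sys
from h import *
tag=sys.argv[1];s,R=st()
snap("side",tag);snap("top",tag)
print(tgt(tcp_for_toe(-.101,0,.1043,10),BY,-10)[0])
P=cov_pts([(101,122,6),(101,-122,6),(-101,70,0)],s)
for q in P: print(q.round(4),"top",proj("top",q).round(1),"side",proj("side",q).round(1))
a=np.deg2rad(BY);c,s_=np.cos(a),np.sin(a);q=cov_pts([(-101,0,0)],s)[0];d=q[:2]-BC;print("toe box mm",1000*(c*d[0]+s_*d[1]),1000*(-s_*d[0]+c*d[1]),1000*q[2])
crop("top",tag,218,155,338,270,5,"lt_"+tag);crop("side",tag,205,165,325,250,6,"ls_"+tag)
E
python3 look.py 15
```

```text
t 21.1 tcp [0.5176 0.0529 0.1491] F [ 0.9  0.3 -4.1] open 0.123 j [-0.1  -0.07  2.13  0.01  0.9  -0.03]
[[ 0.982  0.175  0.068]
 [-0.067 -0.012  0.998]
 [ 0.175 -0.984 -0.   ]]
turn [ 0.  -0.   0.1] shift [-23.5   5.3   0.9] rows>= 0.6
[0.49559049 0.05526623 0.13993562]
[0.6267 0.1737 0.1546] top [236.1 173.6] side [277.  184.3]
[ 0.6101 -0.0697  0.1546] top [320.  181.8] side [301.2 208.3]
[0.4258 0.1353 0.1132] top [247.5 244.1] side [230.  205.2]
toe box mm -78.77685932915084 -0.859410978367673 113.2454206545036
```

View pics/lt_15.png

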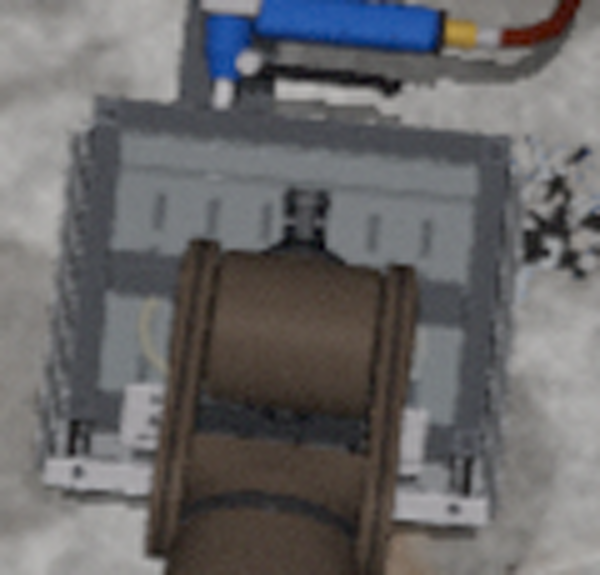

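View pics/ls_15.png

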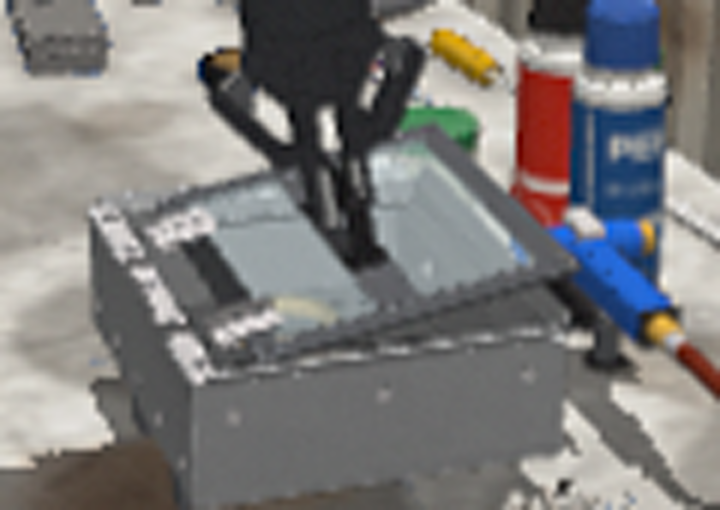

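Run:
```python
from h import *
f=tgt(tcp_for_toe(-.080,0,.1045,10),BY,-10);tgt(tcp_for_toe(-.100,0,.1045,10),BY,-10,frm=f)
```

```text
turn [ 0.  -0.   0.1] shift [-2.8  8.7  0.9] rows>= 0.2
turn [0. 0. 0.] shift [-19.7  -3.5  -0. ] rows>= 0.5
```

step_arm:
  rows:
    - [[0,0,0],[-1,2,0.5],1]
    - [[0,0,0],[-2,5,1],1]
    - [[0,0,0],[-3,7,1],1]
    - [[0,0,0],[-3,8.5,1],1]
    - [[0,0,0],[-3,8.5,1],1]
    - [[0,0,0],[-3,8.5,1],1]
    - [[0,0,0],[-3,8.5,1],1]

```text
time: 21.78
eef_pos: [0.5157, 0.0539, 0.1393]
tcp_rot: [0.706, 0.038, 0.086, -0.702]
contact_force: [0.1, -0.1, -2.7]
opening: 0.119
```

```bash
python3 look.py 16
```

```text
t 21.78 tcp [0.5157 0.0539 0.1393] F [ 0.1 -0.1 -2.7] open 0.119 j [-0.09 -0.05  2.14  0.01  0.89 -0.03]
[[ 0.982  0.173  0.068]
 [-0.067 -0.012  0.998]
 [ 0.174 -0.985 -0.   ]]
turn [ 0. -0.  0.] shift [-19.8  -4.   -0. ] rows>= 0.5
[0.49559049 0.05526623 0.13993562]
[0.6248 0.1747 0.1446] top [235.9 174.8] side [276.4 186.7]
[ 0.6081 -0.0687  0.1447] top [319.3 183. ] side [300.4 211. ]
[0.4238 0.1364 0.1036] top [247.3 244.9] side [229.5 207.6]
toe box mm -80.88252708225548 0.06762443406191365 103.6362723002026
```

View pics/ls_16.png

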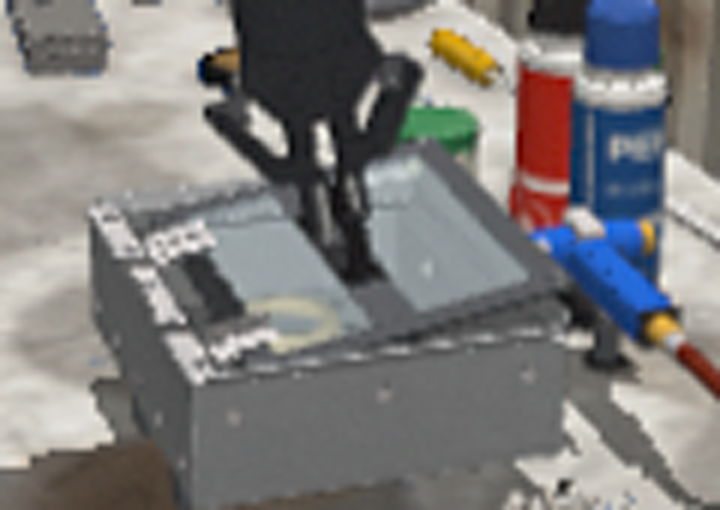

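step_arm:
  rows:
    - [[0,0,0],[-2,-0.8,0],1]
    - [[0,0,0],[-4,-1.3,0],1]
    - [[0,0,0],[-6,-1.6,0],1]
    - [[0,0,0],[-8,-2,0],1]
    - [[0,0,0],[-10,-2.3,0],1]
    - [[0,0,0],[-11,-2.5,0],1]
    - [[0,0,0],[-11,-2.5,0],1]
    - [[0,0,0],[-11,-2.5,0],1]

```text
time: 22.55
eef_pos: [0.5043, 0.0547, 0.1399]
tcp_rot: [0.706, 0.038, 0.086, -0.702]
contact_force: [-0.4, -0.7, -3.2]
opening: 0.119
```

```bash
python3 look.py 17
```

```text
t 22.55 tcp [0.5043 0.0547 0.1399] F [-0.4 -0.7 -3.2] open 0.119 j [-0.09 -0.08  2.16  0.01  0.89 -0.03]
[[ 0.982  0.174  0.068]
 [-0.067 -0.012  0.998]
 [ 0.174 -0.985 -0.   ]]
turn [ 0. -0.  0.] shift [-8.7 -1.6 -0. ] rows>= 0.2
[0.49559049 0.05526623 0.13993562]
[0.6134 0.1755 0.1452] top [235.5 178.6] side [273.6 186.8]
[ 0.5967 -0.0679  0.1453] top [319.  186.8] side [297.2 211.2]
[0.4125 0.1372 0.1042] top [246.9 248.7] side [226.4 207.9]
toe box mm -92.24058748731585 0.07825107565760832 104.19311773493637
```

View pics/ls_17.png

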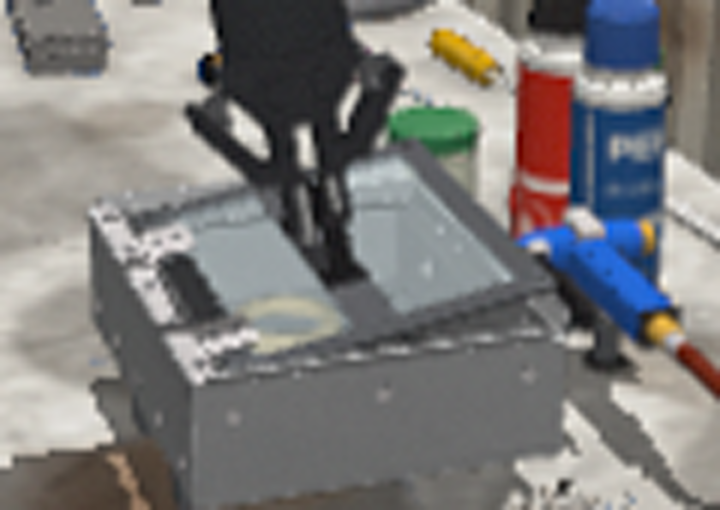

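View pics/lt_17.png

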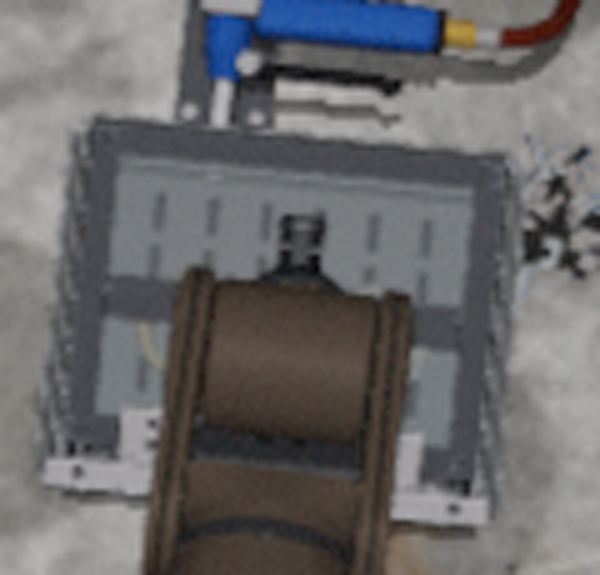

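step_arm:
  rows:
    - [[0,0,0],[-1,-0.2,0],1]
    - [[0,0,0],[-2,-0.4,0],1]
    - [[0,0,0],[-3,-0.5,0],1]
    - [[0,0,0],[-4,-0.7,0],1]
    - [[0,0,0],[-4,-0.7,0],1]
    - [[0,0,0],[-4,-0.7,0],1]

```text
time: 23.15
eef_pos: [0.5002, 0.055, 0.1398]
tcp_rot: [0.706, 0.038, 0.086, -0.702]
contact_force: [0.5, 0.7, -4.1]
opening: 0.117
```

step_arm:
  rows:
    - [[0,0,0],[-1,-0.2,0],1]
    - [[0,0,0],[-2,-0.4,0],1]
    - [[0,0,0],[-3,-0.5,0],1]
    - [[0,0,0],[-4,-0.7,0],1]
    - [[0,0,0],[-4,-0.7,0],1]
    - [[0,0,0],[-4,-0.7,0],1]

```text
time: 23.65
eef_pos: [0.4962, 0.0553, 0.1398]
tcp_rot: [0.706, 0.038, 0.086, -0.702]
contact_force: [0.1, 0.2, -2.2]
opening: 0.12
```

```bash
python3 look.py 18
```

```text
t 23.65 tcp [0.4962 0.0553 0.1398] F [ 0.1  0.2 -2.2] open 0.12 j [-0.09 -0.1   2.18  0.01  0.89 -0.03]
[[ 0.982  0.173  0.068]
 [-0.067 -0.012  0.998]
 [ 0.174 -0.985 -0.   ]]
turn [ 0. -0.  0.] shift [-0.7 -0.2 -0. ] rows>= 0.0
[0.49559049 0.05526623 0.13993562]
[0.6053 0.1761 0.1452] top [235.2 181.3] side [271.6 187.1]
[ 0.5886 -0.0673  0.1452] top [318.7 189.5] side [295.  211.6]
[0.4043 0.1378 0.1042] top [246.6 251.5] side [224.2 208.1]
toe box mm -100.3846513784566 0.08778266927016512 104.1734639880243
```

View pics/ls_18.png

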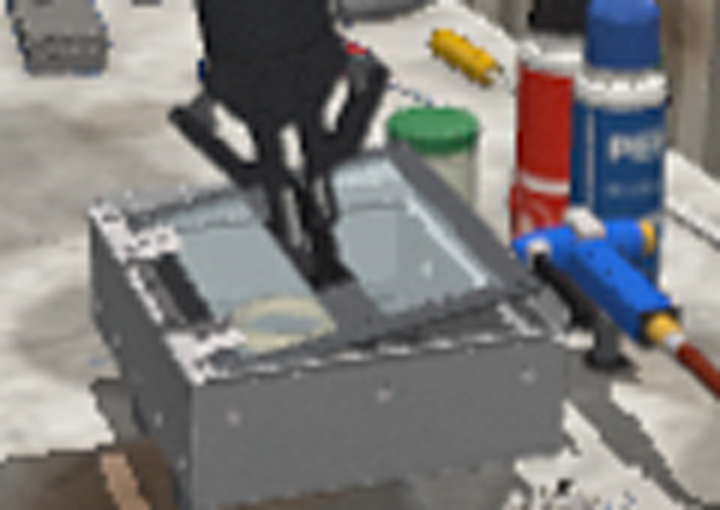

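View pics/lt_18.png

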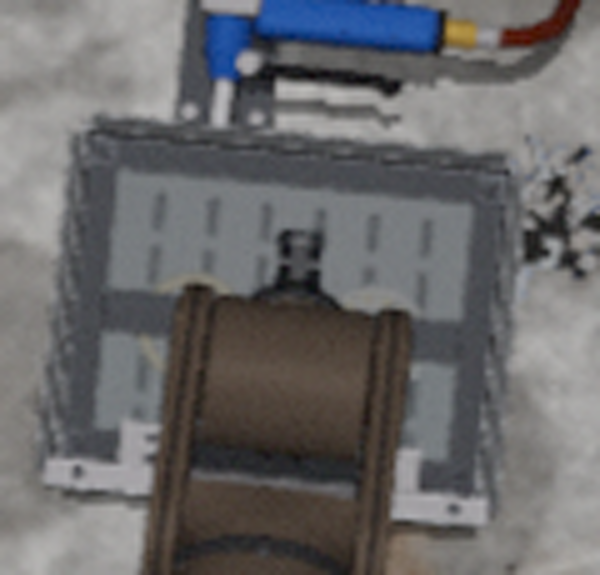

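step_arm:
  rows:
    - [[0,0,0],[-1,-0.2,0],1]
    - [[0,0,0],[-2,-0.3,0],1]
    - [[0,0,0],[-3,-0.5,0],1]
    - [[0,0,0],[-3,-0.5,0],1]

```text
time: 24.08
eef_pos: [0.4945, 0.0554, 0.1408]
tcp_rot: [0.706, 0.039, 0.087, -0.702]
contact_force: [3.2, 0.7, -3.5]
opening: 0.119
```

step_arm:
  rows:
    - [[0,0,0],[-0.5,0,0],1]
    - [[0,0,0],[-1,0,0],1]
    - [[0,0,0],[-1.5,0,0],1]
    - [[0,0,0],[-1.5,0,0],1]

```text
time: 24.42
eef_pos: [0.4942, 0.0554, 0.1413]
tcp_rot: [0.706, 0.04, 0.088, -0.702]
contact_force: [6.3, -0.1, -2.7]
opening: 0.117
```

step_arm:
  rows:
    - [[0,0,0],[2,0.3,0],1]
    - [[0,0,0],[4,0.6,0],1]
    - [[0,0,0],[5,0.8,0],1]
    - [[0,0,0],[5,0.8,0],1]
    - [[0,0,0],[5,0.8,0],1]

```text
time: 24.83
eef_pos: [0.4958, 0.0553, 0.1387]
tcp_rot: [0.706, 0.036, 0.085, -0.702]
contact_force: [-0.7, -0.7, -3.4]
opening: 0.119
```

```bash
python3 look.py 19
python3 - <<'E'
from h import *
for t,z in((8,.1042),(6,.104),(4,.1035),(2,.103),(1,.1027),(0,.1023)): tgt(tcp_for_toe(-.0993,0,z,t),BY,-t)
E
```

```text
t 24.83 tcp [0.4958 0.0553 0.1387] F [-0.7 -0.7 -3.4] open 0.119 j [-0.09 -0.1   2.18  0.01  0.89 -0.03]
[[ 0.983  0.17   0.068]
 [-0.067 -0.012  0.998]
 [ 0.171 -0.985 -0.   ]]
turn [ 0.  -0.  -0.1] shift [-0.3 -1.  -0.1] rows>= 0.0
[0.49559049 0.05526623 0.13993562]
[0.6049 0.1762 0.1437] top [235.2 181.6] side [271.5 187.4]
[ 0.5882 -0.0673  0.1437] top [318.7 189.7] side [294.8 212. ]
[0.4038 0.1378 0.1033] top [246.6 251.7] side [224.  208.4]
toe box mm -100.91401040379378 0.12389505277056717 103.29955801801633
turn [ 0.  -0.   1.9] shift [ 1.9  2.9 -0.1] rows>= 0.3
turn [ 0.  -0.   3.9] shift [ 2.3  6.7 -0.1] rows>= 0.5
turn [ 0.  -0.   5.9] shift [ 2.6 10.8 -0.1] rows>= 0.8
turn [ 0.  -0.   7.9] shift [ 2.7 14.9 -0.1] rows>= 1.1
turn [ 0.  -0.   8.9] shift [ 2.7 17.  -0.1] rows>= 1.2
turn [ 0.  -0.   9.9] shift [ 2.6 19.2 -0.1] rows>= 1.4
```

Toes felt the stop wall, so they are under the lip. Swing down in two steps.

step_arm:
  rows:
    - [[0,0,1],[1.2,1.3,0],1]
    - [[0,0,2],[1.9,2.9,0],1]
    - [[0,0,3],[2.1,4.8,0],1]
    - [[0,0,4],[2.3,6.7,0],1]
    - [[0,0,5],[2.5,8.7,0],1]
    - [[0,0,6],[2.6,10.8,0],1]
    - [[0,0,6],[2.6,10.8,0],1]
    - [[0,0,6],[2.6,10.8,0],1]

```text
time: 25.6
eef_pos: [0.5013, 0.0549, 0.1291]
tcp_rot: [0.707, 0.0, 0.049, -0.705]
contact_force: [0.5, -0.5, -3.8]
opening: 0.122
```

```bash
python3 look.py 20;python3 - <<'E'
from h import *
for t,z in((2,.103),(1,.1027),(0,.1023)): tgt(tcp_for_toe(-.0993,0,z,t),BY,-t)
E
```

```text
t 25.6 tcp [0.5013 0.0549 0.1291] F [ 0.5 -0.5 -3.8] open 0.122 j [-0.09 -0.02  2.11  0.    0.98 -0.03]
[[ 0.995  0.069  0.068]
 [-0.068 -0.005  0.998]
 [ 0.069 -0.998 -0.   ]]
turn [ 0. -0. -6.] shift [ -4.8 -11.   -0. ] rows>= 0.8
[0.49559049 0.05526623 0.13993562]
[0.6104 0.1757 0.1238] top [235.9 180.7] side [272.8 192.1]
[ 0.5937 -0.0677  0.1239] top [318.3 188.8] side [296.2 217.2]
[0.4063 0.1376 0.1039] top [246.7 250.8] side [224.7 208.1]
toe box mm -98.47344090727363 0.04139138641518804 103.88641632598697
turn [ 0. -0.  2.] shift [-0.2  4.6 -0. ] rows>= 0.3
turn [ 0. -0.  3.] shift [ 0.1  6.7 -0. ] rows>= 0.4
turn [ 0. -0.  4.] shift [ 0.2  8.9 -0. ] rows>= 0.6
```

View pics/ls_20.png

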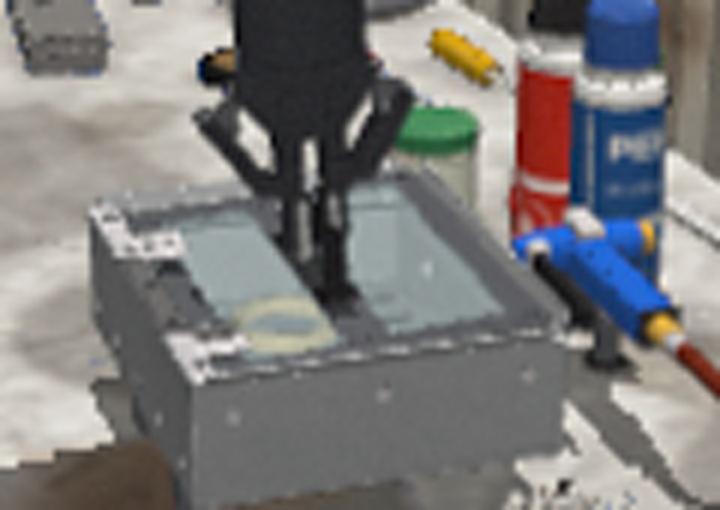

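View pics/lt_20.png

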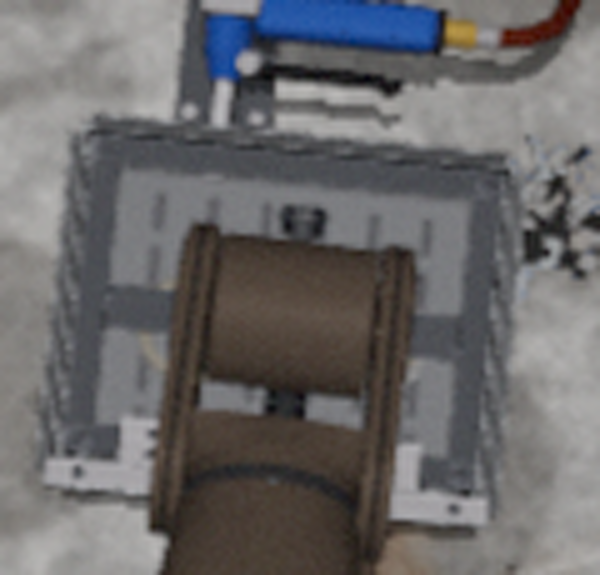

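step_arm:
  rows:
    - [[0,0,1],[-0.3,2.3,0],1]
    - [[0,0,2],[-0.2,4.6,0],1]
    - [[0,0,3],[0,6.7,0],1]
    - [[0,0,3.5],[0,7.8,0],1]
    - [[0,0,4],[0,8.9,0],1]
    - [[0,0,4],[0,8.9,0],1]
    - [[0,0,4],[0,8.9,0],1]

```text
time: 26.28
eef_pos: [0.5019, 0.0549, 0.1204]
tcp_rot: [0.707, -0.024, 0.024, -0.707]
contact_force: [0.1, 0.6, -3.2]
opening: 0.117
```

```bash
python3 look.py 21
```

```text
t 26.28 tcp [0.5019 0.0549 0.1204] F [ 0.1  0.6 -3.2] open 0.117 j [-0.09  0.03  2.08 -0.    1.03 -0.02]
[[ 0.998 -0.     0.068]
 [-0.068 -0.     0.998]
 [-0.    -1.    -0.   ]]
turn [  0.  -0. -10.] shift [ -6.2 -19.4  -0. ] rows>= 1.4
[0.49559049 0.05526623 0.13993562]
[0.6104 0.1757 0.1082] top [236.3 181.5] side [272.7 195.9]
[ 0.5937 -0.0677  0.1082] top [317.8 189.5] side [296.  221.4]
[0.4053 0.1377 0.1022] top [246.7 251.2] side [224.5 208.6]
toe box mm -99.3782829759602 0.07515045248594321 102.2241247391
```

View pics/ls_21.png

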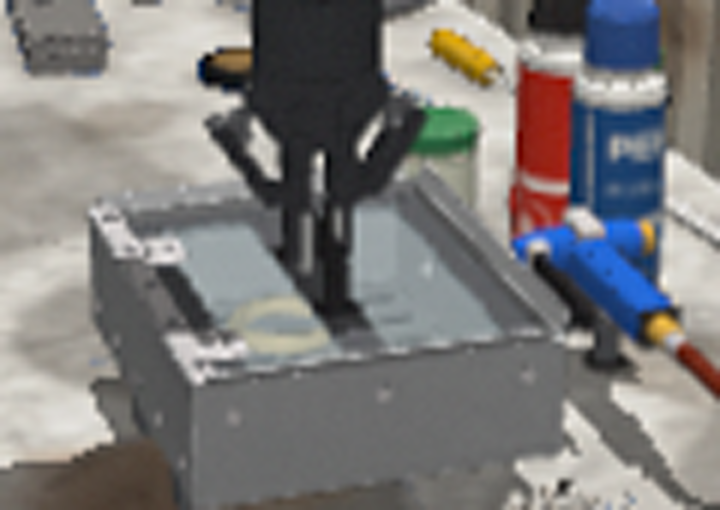

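View pics/lt_21.png

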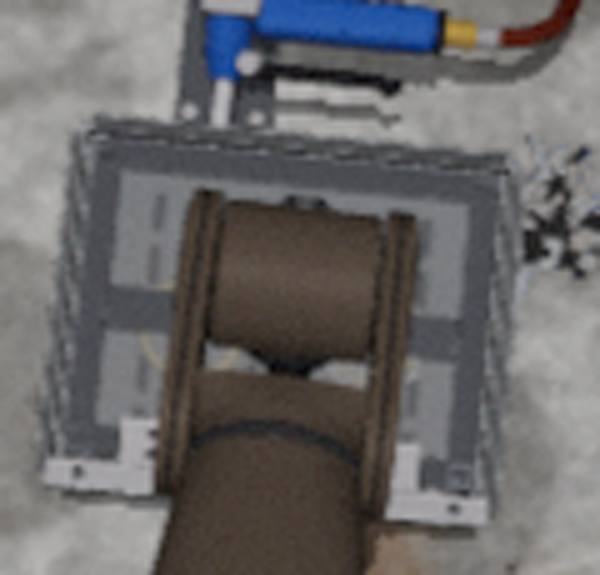

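step_arm:
  rows:
    - [[0,0,0],[0,0.5,0],1]
    - [[0,0,0],[0,1,0],1]
    - [[0,0,0],[0,1.5,0],1]
    - [[0,0,0],[0,1.5,0],1]

```text
time: 26.72
eef_pos: [0.5019, 0.0549, 0.1201]
tcp_rot: [0.707, -0.024, 0.024, -0.707]
contact_force: [-4.4, -0.2, 5.7]
opening: 0.118
```

step_arm:
  rows:
    - [[0,0,0],[0,0.5,0],1]
    - [[0,0,0],[0,1,0],1]
    - [[0,0,0],[0,1,0],1]

```text
time: 26.97
eef_pos: [0.5019, 0.0549, 0.1201]
tcp_rot: [0.707, -0.024, 0.024, -0.707]
contact_force: [-7.2, -0.7, 10.0]
opening: 0.121
```

step_arm:
  rows:
    - [[0,0,0],[0,0,0],0.7]
    - [[0,0,0],[0,0,0],0.5]
    - [[0,0,0],[0,0,0],0.4]
    - [[0,0,0],[0,-3,0],0.4]
    - [[0,0,0],[0,-20,0],0.4]
    - [[0,0,0],[0,-50,0],0.4]
    - [[0,0,0],[0,-80,0],0.3]
    - [[0,0,0],[0,-110,0],0.2]
    - [[0,0,0],[0,-110,0],0.15]
    - [[0,0,0],[0,-110,0],0.15]

```text
time: 27.8
eef_pos: [0.5033, 0.0548, 0.2307]
tcp_rot: [0.707, -0.022, 0.026, -0.707]
contact_force: [0.7, -0.3, 0.3]
opening: 0.852
```

```bash
python3 look.py 22
python3 - <<'E'
from h import *
print(box2w(.183,-.030,.2));tgt(box2w(.183,-.030,.23),BY)
E
```

```text
t 27.8 tcp [0.5033 0.0548 0.2307] F [ 0.7 -0.3  0.3] open 0.852 j [-0.09 -0.09  1.99 -0.    1.24 -0.02]
[[ 0.998  0.006  0.068]
 [-0.068 -0.001  0.998]
 [ 0.006 -1.    -0.   ]]
turn [  0.   -0.  -10.1] shift [-5.6 87.2 -0. ] rows>= 2.1
[0.49559049 0.05526623 0.13993562]
[0.6119 0.1756 0.219 ] top [233.6 174.9] side [273.4 168.5]
[ 0.5952 -0.0678  0.2191] top [321.2 183.5] side [297.6 190.6]
[0.4069 0.1376 0.2118] top [244.8 249.7] side [223.8 179.9]
toe box mm -97.85325795136752 0.08028184024997179 211.85642256861746
[0.68023576 0.01862267 0.2       ]
turn [ 0.  -0.  -0.1] shift [181.   -3.1 -24. ] rows>= 4.4
```

View pics/ls_22.png

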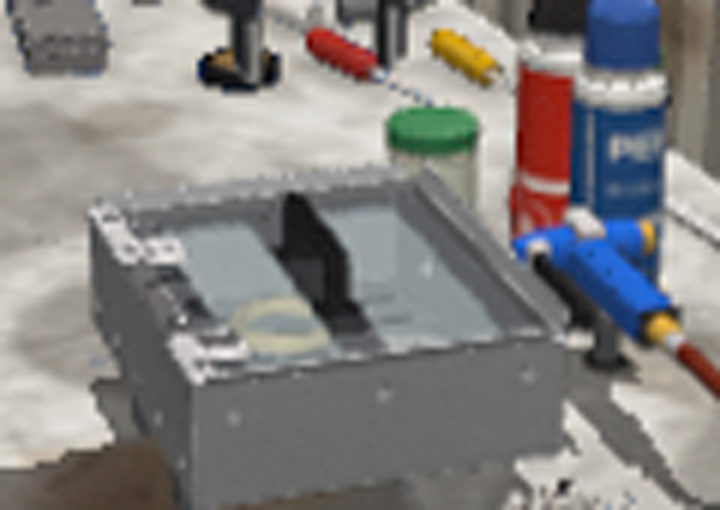

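View pics/lt_22.png

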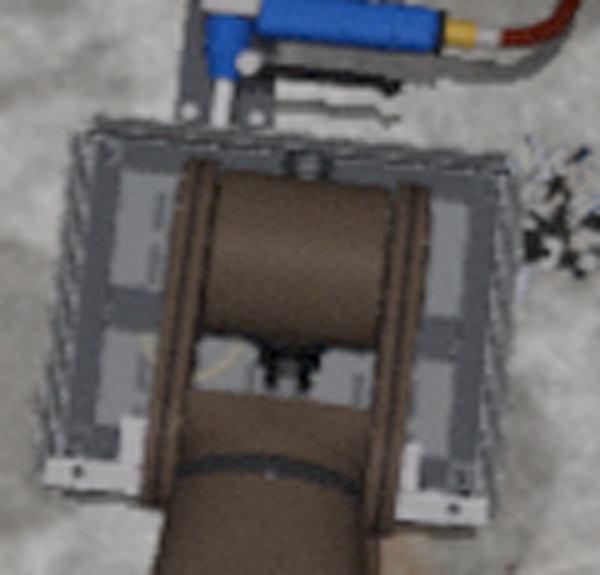

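Run:
```python
from h import *
for q in [(.188,.036,.1),(.188,-.076,.1),(.174,-.03,.086),(.202,-.03,.086),(.150,-.03,.095),(.158,-.058,.095),(.150,-.058,.095)]: print(q,proj("top",box2w(*q)).round(1))
p=cv2.imread("pics/top_22.png");crop("top","22",250,135,340,185,8,"gun")
hsv=cv2.cvtColor(p,cv2.COLOR_BGR2HSV)
m=np.zeros((420,560),np.uint8);m[140:180,266:318]=cv2.inRange(hsv[140:180,266:318],(105,120,50),(130,255,255))
for u in range(272,306,4):
    vs=np.nonzero(m[:,u])[0];print(u,vs.min(),vs.max(),end="; ")
```

```text
(0.188, 0.036, 0.1) [267.9 156.9]
(0.188, -0.076, 0.1) [304.9 160.5]
(0.174, -0.03, 0.086) [289.1 164.4]
(0.202, -0.03, 0.086) [290.  155.4]
(0.15, -0.03, 0.095) [288.5 171.7]
(0.158, -0.058, 0.095) [297.9 170. ]
(0.15, -0.058, 0.095) [297.7 172.6]
272 153 162; 276 154 162; 280 154 162; 284 155 163; 288 155 163; 292 156 164; 296 156 164; 300 156 164; 304 157 164;
```

View pics/gun.png

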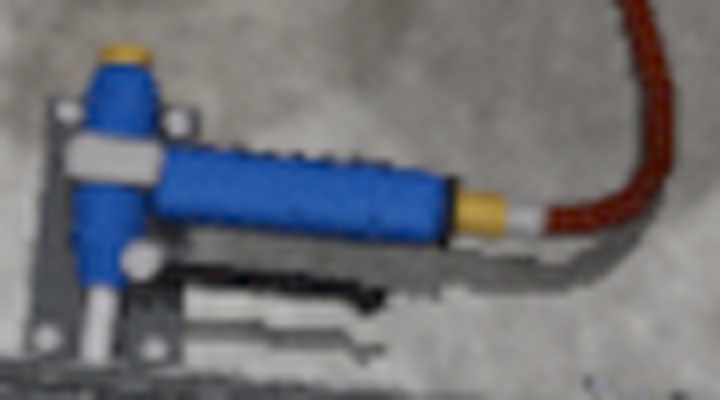

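step_arm:
  rows:
    - [[0,0,0],[30,0,-4],0.15]
    - [[0,0,0],[70,0,-9],0.15]
    - [[0,0,0],[110,0,-15],0.15]
    - [[0,0,0],[145,0,-20],0.15]
    - [[0,0,0],[172,0,-24],0.15]
    - [[0,0,0],[181,0,-24],0.15]
    - [[0,0,0],[181,20,-24],0.15]
    - [[0,0,0],[181,40,-24],0.15]
    - [[0,0,0],[181,50,-24],0.15]
    - [[0,0,0],[181,50,-24],0.15]

```text
time: 28.73
eef_pos: [0.6775, 0.0191, 0.1725]
tcp_rot: [-0.706, 0.028, -0.021, 0.707]
contact_force: [-0.4, -0.4, -0.2]
opening: 0.847
```

Run:
```python
from h import *
st();tgt(box2w(.1835,-.030,.13),BY);tgt(box2w(.1835,-.030,.068),BY)
snap("side","23");crop("side","23",210,140,340,240,5.5,"ls_23")
snap("top","23");crop("top","23",218,100,338,250,4,"lt_23")
```

```text
t 28.73 tcp [0.6775 0.0191 0.1725] F [-0.4 -0.4 -0.2] open 0.847 j [-0.12  0.35  1.61 -0.    1.19 -0.05]
[[ 0.998 -0.01   0.068]
 [-0.068  0.001  0.998]
 [-0.01  -1.     0.   ]]
turn [-0.  -0.  -0.6] shift [ 3.7 42.5 -0.3] rows>= 1.0
turn [-0.  -0.  -0.6] shift [  4.3 104.5  -0.4] rows>= 2.5
```

View pics/ls_23.png

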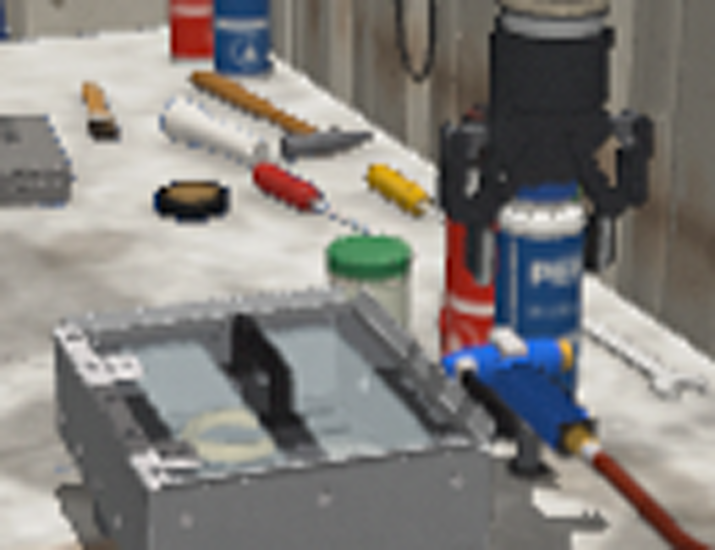

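View pics/lt_23.png

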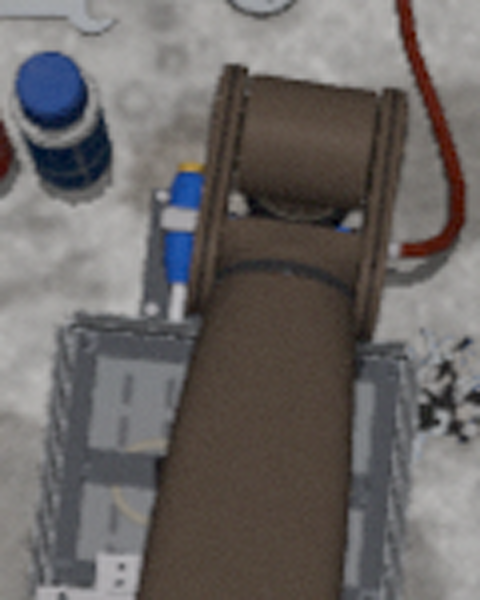

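Run:
```python
from h import *
d=np.load("pics/top_22_d.npy");P=cloud("top",d)
for q in[(90,116),(90,-116),(-75,116),(-75,-116),(94,90),(94,-90),(0,95),(0,-95),(-50,116),(-50,-116)]:
    u,v=proj("top",box2w(q[0]/1000,q[1]/1000,.108)).round().astype(int);print(q,(u,v),np.median(P[v-1:v+2,u-1:u+2,2]).round(4))
```

```text
(90, 116) (np.int64(238), np.int64(186)) 0.1085
(90, -116) (np.int64(315), np.int64(194)) 0.1088
(-75, 116) (np.int64(232), np.int64(241)) 0.1102
(-75, -116) (np.int64(310), np.int64(249)) 0.1069
(94, 90) (np.int64(247), np.int64(185)) 0.1077
(94, -90) (np.int64(307), np.int64(191)) 0.1093
(0, 95) (np.int64(242), np.int64(217)) 0.1067
(0, -95) (np.int64(306), np.int64(223)) 0.1056
(-50, 116) (np.int64(233), np.int64(233)) 0.1098
(-50, -116) (np.int64(311), np.int64(240)) 0.1103
```

step_arm:
  rows:
    - [[0,0,0],[2,20,0],0.15]
    - [[0,0,0],[2,45,0],0.15]
    - [[0,0,0],[2,60,0],0.15]
    - [[0,0,0],[2,65,0],0.15]
    - [[0,0,0],[2,65,0],0.15]
    - [[0,0,0],[2,65,0],0.15]
    - [[0,0,0],[2,65,0],0.15]

```text
time: 29.42
eef_pos: [0.6839, 0.0183, 0.1151]
tcp_rot: [0.707, -0.023, 0.025, -0.707]
contact_force: [-0.0, -0.1, 0.3]
opening: 0.851
```

Run:
```python
from h import *
st();tgt(box2w(.1835,-.030,.068),BY)
snap("side","24");crop("side","24",250,140,350,240,6,"ls_24")
```

```text
t 29.42 tcp [0.6839 0.0183 0.1151] F [-0.  -0.1  0.3] open 0.851 j [-0.12  0.41  1.64 -0.    1.09 -0.05]
[[ 0.998  0.003  0.068]
 [-0.068 -0.001  0.998]
 [ 0.003 -1.    -0.   ]]
turn [ 0.  -0.   0.2] shift [-3.4 47.1  0.1] rows>= 1.1
```

View pics/ls_24.png

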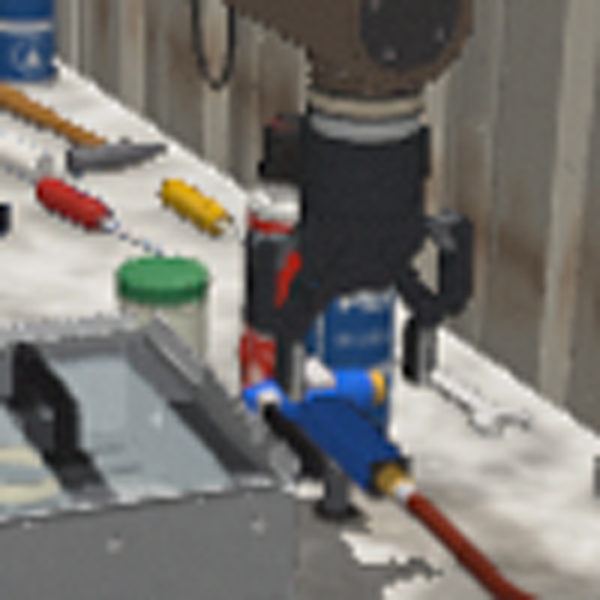

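step_arm:
  rows:
    - [[0,0,0],[-3,5,0],0.15]
    - [[0,0,0],[-3,15,0],0.15]
    - [[0,0,0],[-3,27,0],0.15]
    - [[0,0,0],[-3,37,0],0.15]
    - [[0,0,0],[-3,44,0],0.15]
    - [[0,0,0],[-3,46,0],0.15]
    - [[0,0,0],[-3,46,0],0.15]
    - [[0,0,0],[-3,46,0],0.15]

```text
time: 30.13
eef_pos: [0.6807, 0.0184, 0.0667]
tcp_rot: [0.707, -0.023, 0.025, -0.707]
contact_force: [4.8, -0.6, -0.4]
opening: 0.844
```

Run:
```python
from h import *
st();tgt(box2w(.1835,-.030,.068),BY)
snap("side","25");crop("side","25",250,140,350,240,6,"ls_25")
```

```text
t 30.13 tcp [0.6807 0.0184 0.0667] F [ 4.8 -0.6 -0.4] open 0.844 j [-0.12  0.46  1.67 -0.    1.01 -0.05]
[[ 0.998  0.002  0.069]
 [-0.069 -0.     0.998]
 [ 0.002 -1.    -0.   ]]
turn [ 0.  -0.   0.1] shift [ 0.1 -1.3  0.2] rows>= 0.0
```

View pics/ls_25.png

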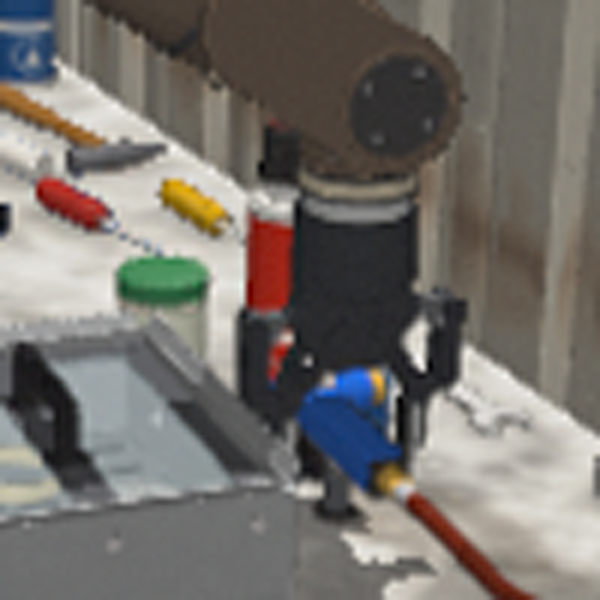

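step_arm:
  rows:
    - [[0,0,0],[1,-1,0],0.15]
    - [[0,0,0],[2,-1,0],0.17]
    - [[0,0,0],[2,-1,0],0.17]
    - [[0,0,0],[2,-1,0],0.17]

```text
time: 30.52
eef_pos: [0.6809, 0.0186, 0.0675]
tcp_rot: [-0.707, 0.025, -0.023, 0.707]
contact_force: [-0.2, -0.1, 0.0]
opening: 0.832
```

step_arm:
  rows:
    - [[0,0,0],[0,0,0],0.4]
    - [[0,0,0],[0,0,0],0.5]
    - [[0,0,0],[0,0,0],0.6]
    - [[0,0,0],[0,0,0],0.7]
    - [[0,0,0],[0,0,0],1]
    - [[0,0,0],[0,0,0],1]
    - [[0,0,0],[0,0,0],1]
    - [[0,0,0],[0,0,0],1]
  newtons: 50

```text
time: 31.18
eef_pos: [0.6817, 0.0186, 0.0686]
tcp_rot: [0.707, -0.024, 0.024, -0.707]
contact_force: [-1.5, 0.6, 4.4]
opening: 0.459
```

Run:
```python
from h import *
st()
snap("side","26");crop("side","26",250,140,350,240,6,"ls_26")
```

```text
t 31.18 tcp [0.6817 0.0186 0.0686] F [-1.5  0.6  4.4] open 0.459 j [-0.12  0.46  1.66 -0.    1.02 -0.05]
[[ 0.998 -0.001  0.068]
 [-0.068 -0.     0.998]
 [-0.    -1.    -0.   ]]
```

View pics/ls_26.png

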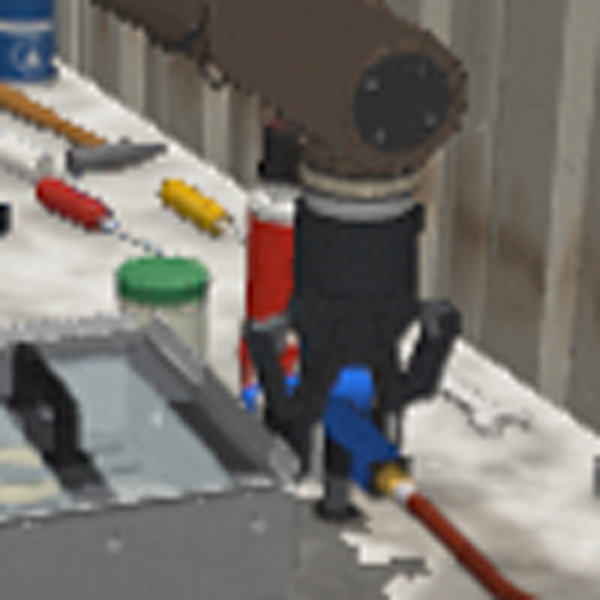

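step_arm:
  rows:
    - [[0,0,0],[0,0,0],1]
    - [[0,0,0],[0,0,0],1]
    - [[0,0,0],[0,0,0],1]
    - [[0,0,0],[0,0,0],1]
  newtons: 80

```text
time: 31.57
eef_pos: [0.6821, 0.0186, 0.0688]
tcp_rot: [0.707, -0.024, 0.024, -0.707]
contact_force: [-0.0, 0.9, 5.9]
opening: 0.449
```

Run:
```python
from h import *
st()
d=np.load("pics/side_26_d.npy")
for q in[(.150,-.045,.09),(.162,-.045,.09),(.150,-.056,.09),(.162,-.056,.09)]: print(q,proj("side",box2w(*q)).round(1))
crop("side","26",285,190,325,225,16,"tr26");crop("side","22",285,190,325,225,16,"tr22")
```

```text
t 31.57 tcp [0.6821 0.0186 0.0688] F [-0.   0.9  5.9] open 0.449 j [-0.12  0.46  1.66 -0.    1.02 -0.05]
[[ 0.998  0.     0.068]
 [-0.068 -0.     0.998]
 [ 0.    -1.    -0.   ]]
(0.15, -0.045, 0.09) [300.2 215.6]
(0.162, -0.045, 0.09) [303.3 215.2]
(0.15, -0.056, 0.09) [301.4 216.8]
(0.162, -0.056, 0.09) [304.5 216.4]
```

View pics/tr26.png

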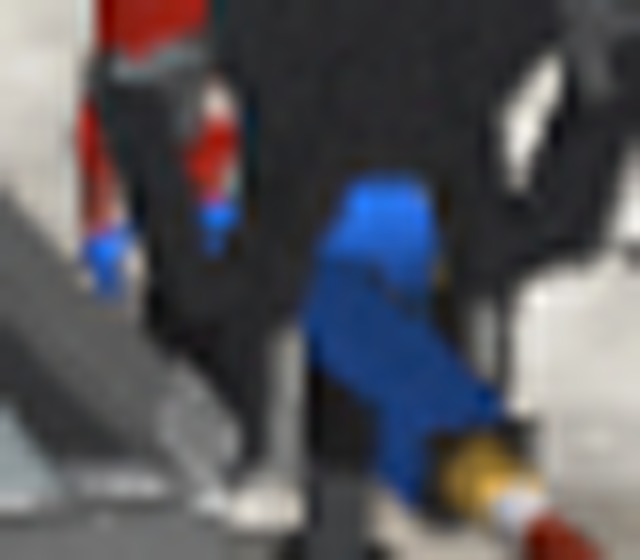

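View pics/tr22.png

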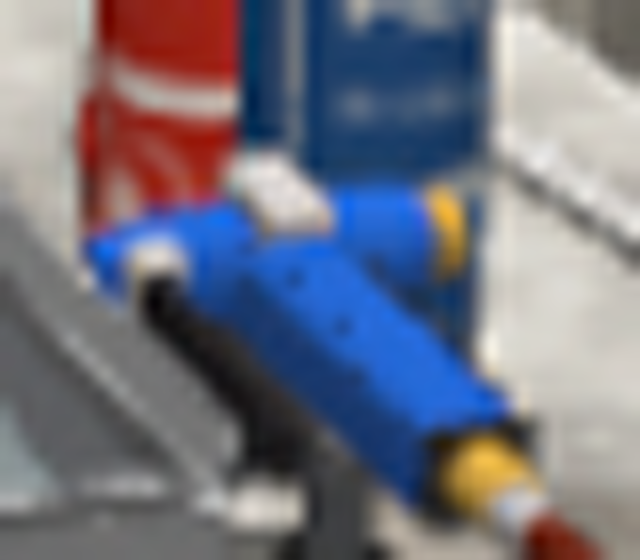

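step_arm:
  rows:
    - [[0,0,0],[0,0,0],1]
    - [[0,0,0],[0,0,0],1]
    - [[0,0,0],[0,0,0],1]
    - [[0,0,0],[0,0,0],1]
    - [[0,0,0],[0,0,0],1]
    - [[0,0,0],[0,0,0],1]
    - [[0,0,0],[0,0,0],1]
    - [[0,0,0],[0,0,0],1]
    - [[0,0,0],[0,0,0],1]
    - [[0,0,0],[0,0,0],1]

```text
time: 32.4
eef_pos: [0.682, 0.0186, 0.0688]
tcp_rot: [0.707, -0.024, 0.024, -0.707]
contact_force: [-0.2, 1.0, 5.1]
opening: 0.448
```

step_arm:
  rows:
    - [[0,0,0],[0,0,0],1]
    - [[0,0,0],[0,0,0],1]
    - [[0,0,0],[0,0,0],1]
    - [[0,0,0],[0,0,0],1]
    - [[0,0,0],[0,0,0],1]
    - [[0,0,0],[0,0,0],1]
    - [[0,0,0],[0,0,0],1]
    - [[0,0,0],[0,0,0],1]
    - [[0,0,0],[0,0,0],1]
    - [[0,0,0],[0,0,0],1]

```text
time: 33.23
eef_pos: [0.6821, 0.0185, 0.0688]
tcp_rot: [0.707, -0.024, 0.024, -0.707]
contact_force: [-0.9, 0.7, 5.7]
opening: 0.445
```

step_arm:
  rows:
    - [[0,0,0],[0,0,0],1]
    - [[0,0,0],[0,0,0],1]
    - [[0,0,0],[0,0,0],1]
    - [[0,0,0],[0,0,0],1]
    - [[0,0,0],[0,0,0],1]
    - [[0,0,0],[0,0,0],1]

```text
time: 33.73
eef_pos: [0.6821, 0.0186, 0.0688]
tcp_rot: [0.707, -0.024, 0.024, -0.707]
contact_force: [-0.5, 0.5, 5.7]
opening: 0.446
```

Run:
```python
from h import *
st()
snap("side","27");crop("side","27",285,190,325,225,16,"tr27")
```

```text
t 33.73 tcp [0.6821 0.0186 0.0688] F [-0.5  0.5  5.7] open 0.446 j [-0.12  0.46  1.66 -0.    1.02 -0.05]
[[ 0.998  0.     0.068]
 [-0.068 -0.     0.998]
 [ 0.    -1.    -0.   ]]
```

View pics/tr27.png

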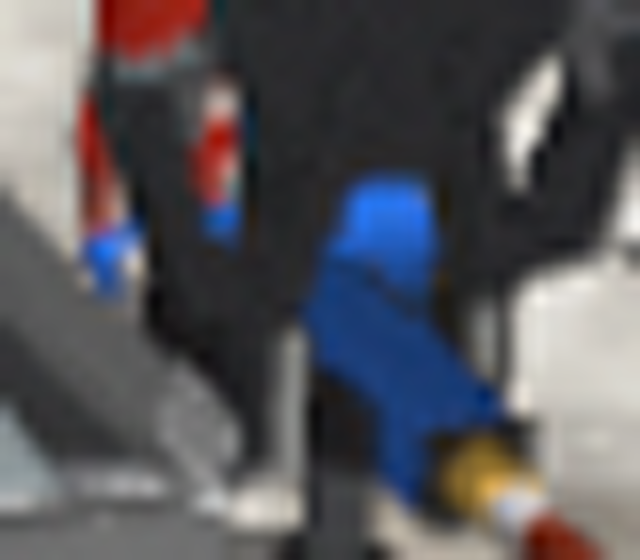

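step_arm:
  rows:
    - [[0,0,0],[0,0,0],1]
    - [[0,0,0],[0,0,0],1]
    - [[0,0,0],[0,0,0],1]
    - [[0,0,0],[0,0,0],1]

```text
time: 34.12
eef_pos: [0.682, 0.0186, 0.0688]
tcp_rot: [0.707, -0.024, 0.024, -0.707]
contact_force: [-0.1, 0.3, 4.7]
opening: 0.445
```

step_arm:
  rows:
    - [[0,0,0],[0,0,0],0.17]
    - [[0,0,0],[0,0,0],0.17]
    - [[0,0,0],[0,0,0],0.17]
    - [[0,0,0],[0,0,0],0.17]
    - [[0,0,0],[0,0,0],0.17]
    - [[0,0,0],[0,0,0],0.17]
    - [[0,0,0],[0,0,0],0.17]
    - [[0,0,0],[0,0,0],0.17]
    - [[0,0,0],[0,0,0],0.17]
    - [[0,0,0],[0,0,0],0.17]

```text
time: 34.95
eef_pos: [0.6819, 0.0185, 0.0682]
tcp_rot: [0.707, -0.024, 0.024, -0.707]
contact_force: [-0.8, 1.0, 0.0]
opening: 0.827
```

Run:
```python
from h import *
st()
snap("side","28");crop("side","28",285,190,325,225,16,"tr28")
```

```text
t 34.95 tcp [0.6819 0.0185 0.0682] F [-0.8  1.   0. ] open 0.827 j [-0.12  0.46  1.66 -0.    1.02 -0.05]
[[ 0.998  0.     0.069]
 [-0.069 -0.     0.998]
 [ 0.    -1.    -0.   ]]
```

View pics/tr28.png

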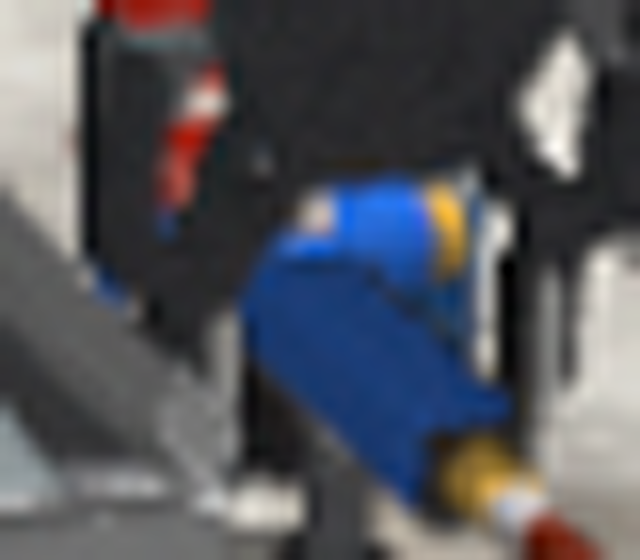

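step_arm:
  rows:
    - [[0,0,0],[0,-10,0],0.17]
    - [[0,0,0],[0,-30,0],0.17]
    - [[0,0,0],[0,-46,0],0.17]
    - [[0,0,0],[0,-46,0],0.17]
    - [[0,0,0],[0,-46,0],0.17]
    - [[0,0,0],[0,-46,0],0.17]

```text
time: 35.5
eef_pos: [0.6813, 0.0185, 0.1136]
tcp_rot: [0.707, -0.024, 0.024, -0.707]
contact_force: [0.4, 0.5, -0.4]
opening: 0.829
```

Run:
```python
from h import *
st()
snap("side","29");crop("side","29",285,190,325,225,16,"tr29")
```

```text
t 35.5 tcp [0.6813 0.0185 0.1136] F [ 0.4  0.5 -0.4] open 0.829 j [-0.12  0.41  1.64 -0.    1.09 -0.05]
[[ 0.998 -0.001  0.068]
 [-0.068 -0.     0.998]
 [-0.001 -1.    -0.   ]]
```

View pics/tr29.png

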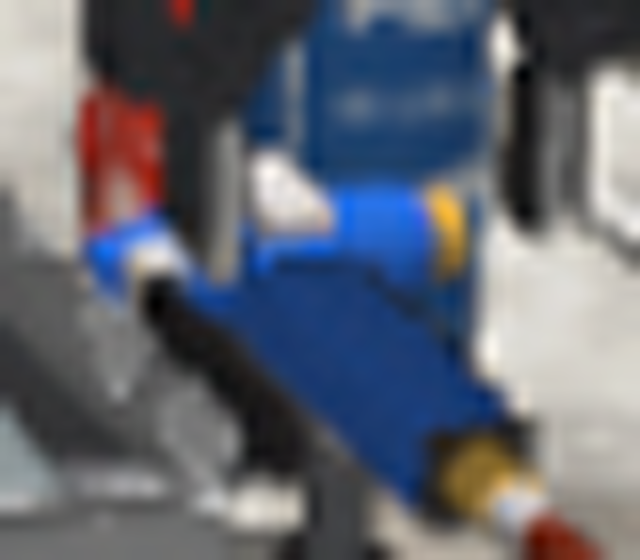

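step_arm:
  rows:
    - [[0,0,0],[0,10,0],0.17]
    - [[0,0,0],[0,24,0],0.17]
    - [[0,0,0],[0,36,0],0.17]
    - [[0,0,0],[0,44,0],0.17]
    - [[0,0,0],[0,46,0],0.17]
    - [[0,0,0],[0,46,0],0.17]
    - [[0,0,0],[0,46,0],0.17]

```text
time: 36.13
eef_pos: [0.6817, 0.0185, 0.0677]
tcp_rot: [0.707, -0.024, 0.024, -0.707]
contact_force: [-0.3, 0.3, -0.6]
opening: 0.829
```

step_arm:
  rows:
    - [[0,0,0],[0,0,0],0.4]
    - [[0,0,0],[0,0,0],0.5]
    - [[0,0,0],[0,0,0],0.6]
    - [[0,0,0],[0,0,0],0.7]
    - [[0,0,0],[0,0,0],1]
    - [[0,0,0],[0,0,0],1]
    - [[0,0,0],[0,0,0],1]
    - [[0,0,0],[0,0,0],1]
  newtons: 80

```text
time: 36.8
eef_pos: [0.682, 0.0184, 0.0697]
tcp_rot: [0.707, -0.024, 0.024, -0.707]
contact_force: [-0.8, -0.1, 6.1]
opening: 0.445
```

step_arm:
  rows:
    - [[0,0,0],[0,0,0],1]
    - [[0,0,0],[0,0,0],1]
    - [[0,0,0],[0,0,0],1]
    - [[0,0,0],[0,0,0],1]
    - [[0,0,0],[0,0,0],1]
    - [[0,0,0],[0,0,0],1]
    - [[0,0,0],[0,0,0],1]
    - [[0,0,0],[0,0,0],1]
    - [[0,0,0],[0,0,0],1]
    - [[0,0,0],[0,0,0],1]

```text
time: 37.63
eef_pos: [0.682, 0.0184, 0.0697]
tcp_rot: [0.707, -0.024, 0.024, -0.707]
contact_force: [-2.6, -0.1, 6.2]
opening: 0.448
```

step_arm:
  rows:
    - [[0,0,0],[0,0,0],1]
    - [[0,0,0],[0,0,0],1]
    - [[0,0,0],[0,0,0],1]
    - [[0,0,0],[0,0,0],1]
    - [[0,0,0],[0,0,0],1]
    - [[0,0,0],[0,0,0],1]
    - [[0,0,0],[0,0,0],1]
    - [[0,0,0],[0,0,0],1]
    - [[0,0,0],[0,0,0],1]
    - [[0,0,0],[0,0,0],1]

```text
time: 38.47
eef_pos: [0.682, 0.0184, 0.0697]
tcp_rot: [0.707, -0.024, 0.024, -0.707]
contact_force: [-1.4, -0.5, 5.8]
opening: 0.442
```

step_arm:
  rows:
    - [[0,0,0],[0,0,0],1]
    - [[0,0,0],[0,0,0],1]
    - [[0,0,0],[0,0,0],1]
    - [[0,0,0],[0,0,0],1]
    - [[0,0,0],[0,0,0],1]
    - [[0,0,0],[0,0,0],1]
    - [[0,0,0],[0,0,0],1]
    - [[0,0,0],[0,0,0],1]

```text
time: 39.13
eef_pos: [0.682, 0.0184, 0.0697]
tcp_rot: [0.707, -0.024, 0.024, -0.707]
contact_force: [-1.8, 0.1, 6.5]
opening: 0.444
```

Run:
```python
from h import *
st()
snap("side","30");crop("side","30",285,190,325,225,16,"tr30")
```

```text
t 39.13 tcp [0.682  0.0184 0.0697] F [-1.8  0.1  6.5] open 0.444 j [-0.12  0.46  1.66 -0.    1.02 -0.05]
[[ 0.998  0.     0.067]
 [-0.067 -0.001  0.998]
 [ 0.    -1.    -0.001]]
```

View pics/tr30.png

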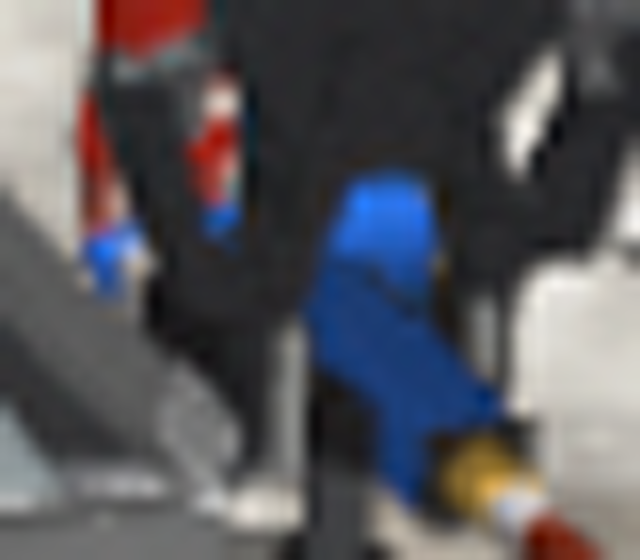

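step_arm:
  rows:
    - [[0,0,0],[0,0,0],1]
    - [[0,0,0],[0,0,0],1]
    - [[0,0,0],[0,0,0],1]

```text
time: 39.43
eef_pos: [0.6821, 0.0184, 0.0697]
tcp_rot: [0.707, -0.024, 0.024, -0.707]
contact_force: [-1.4, -0.7, 6.4]
opening: 0.445
```

step_arm:
  rows:
    - [[0,0,0],[0,0,0],0.17]
    - [[0,0,0],[0,0,0],0.17]
    - [[0,0,0],[0,0,0],0.17]
    - [[0,0,0],[0,0,0],0.17]
    - [[0,0,0],[0,0,0],0.17]
    - [[0,0,0],[0,0,0],0.17]
    - [[0,0,0],[0,-10,0],0.17]
    - [[0,0,0],[0,-40,0],0.17]
    - [[0,0,0],[0,-80,0],0.17]
    - [[0,0,0],[0,-120,0],0.17]

```text
time: 40.27
eef_pos: [0.6811, 0.0186, 0.1889]
tcp_rot: [-0.707, 0.025, -0.024, 0.707]
contact_force: [1.6, 0.5, 0.1]
opening: 0.832
```

step_arm:
  rows:
    - [[0,0,0],[0,-20,0],0.17]
    - [[0,0,0],[-15,-40,-35],0.17]
    - [[0,0,0],[-30,-40,-70],0.17]
    - [[0,0,0],[-45,-40,-105],0.17]
    - [[0,0,0],[-60,-40,-140],0.17]
    - [[0,0,0],[-75,-40,-175],0.17]
    - [[0,0,0],[-90,-40,-210],0.17]
    - [[0,0,0],[-100,-40,-245],0.17]
    - [[0,0,0],[-100,-40,-250],0.17]
    - [[0,0,0],[-100,-40,-250],0.17]

```text
time: 41.1
eef_pos: [0.5645, -0.2264, 0.2293]
tcp_rot: [0.707, -0.025, 0.026, -0.706]
contact_force: [-0.4, 0.4, -0.4]
opening: 0.831
```

Run:
```python
from h import *
st()
snap("side","31");p,d=snap("top","31");crop("side","31",200,140,340,240,5.5,"ls_31");crop("top","31",120,70,340,270,3,"lt_31")
P=cloud("top",d)
for q in[(90,116),(90,-116),(-75,116),(-75,-116),(94,0),(0,95),(0,-95)]:
    u,v=proj("top",box2w(q[0]/1000,q[1]/1000,.108)).round().astype(int);print(q,np.median(P[v-1:v+2,u-1:u+2,2]).round(4))
```

```text
t 41.1 tcp [ 0.5645 -0.2264  0.2293] F [-0.4  0.4 -0.4] open 0.831 j [-0.55  0.14  1.75  0.    1.25 -0.48]
[[ 0.997  0.002  0.072]
 [-0.072 -0.001  0.997]
 [ 0.002 -1.    -0.001]]
(90, 116) 0.1096
(90, -116) 0.1071
(-75, 116) 0.1075
(-75, -116) 0.1062
(94, 0) 0.1033
(0, 95) 0.1067
(0, -95) 0.1075
```

View pics/ls_31.png

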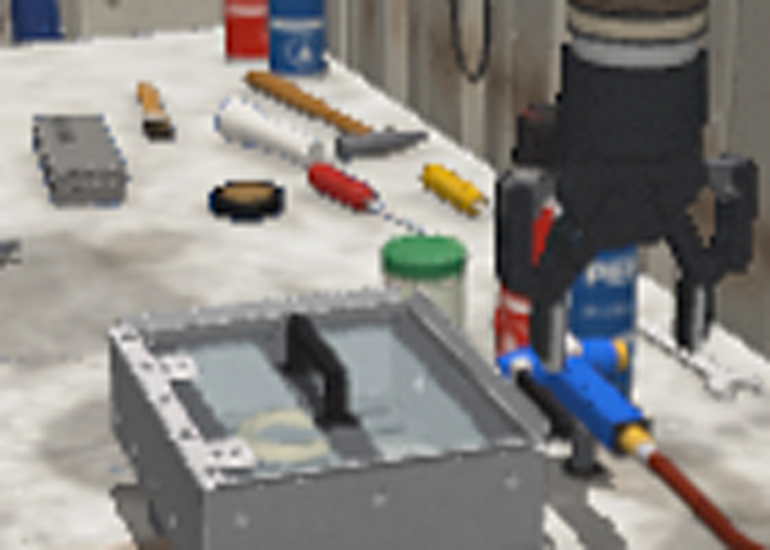

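View pics/lt_31.png

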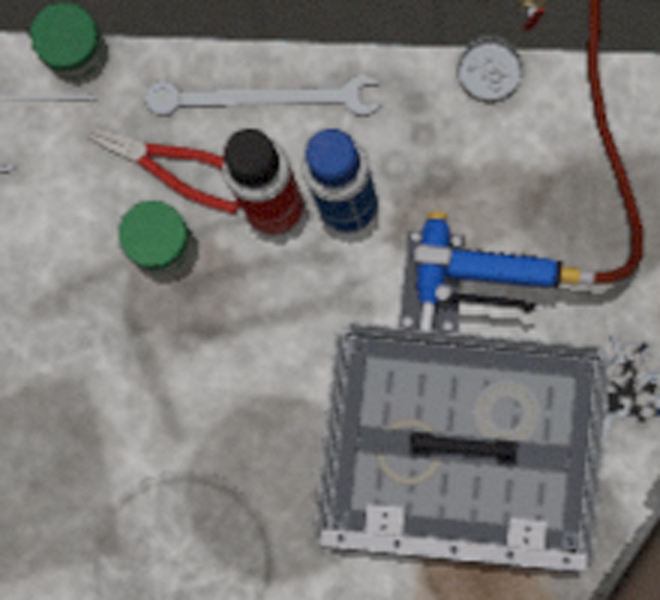

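View pics/top_31.png

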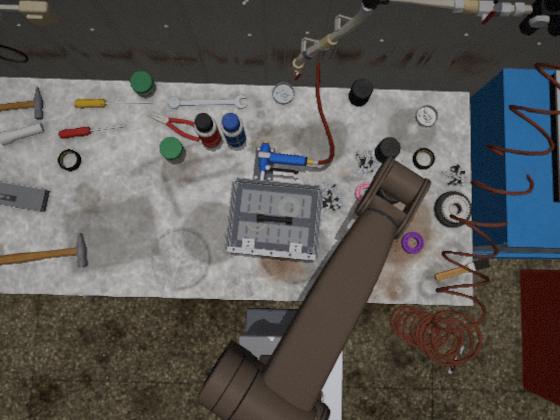

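Run:
```python
from h import *
crop("top","31",225,175,325,265,7,"fin")
a=np.deg2rad(BY);c,s=np.cos(a),np.sin(a)
for u,v in[(288.2,206.5),(256,220.5)]:
    q=ray("top",u,v,.07)[:2]-BC;print((c*q[0]+s*q[1]).round(3),(-s*q[0]+c*q[1]).round(3))
# handle bar centre in box frame: dark bar
g=cv2.imread("pics/top_31.png",0);h=np.zeros_like(g);h[212:226,252:298]=g[212:226,252:298]<45;ys,xs=np.nonzero(h)
r=cv2.minAreaRect(np.c_[xs,ys].astype(np.float32));q=ray("top",*r[0],.147)[:2]-BC;print("handle",r,(c*q[0]+s*q[1]).round(4),(-s*q[0]+c*q[1]).round(4))
```

```text
0.048 -0.04
-0.004 0.053
handle ((273.9999694824219, 219.0), (34.61248779296875, 7.063774108886719), 5.52754020690918) -0.0008 -0.0009
```

View pics/fin.png

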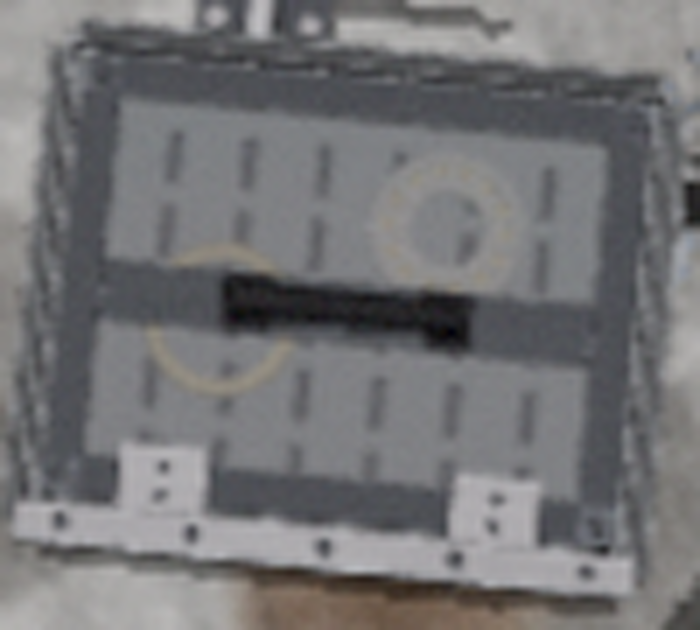

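```bash
python3 -c "
from plant import ctrl
print(ctrl.sign_off())"
```

```text
the job is handed in; nothing more can be done
None
```

The job is done and handed in at about 41 s. The only parts on the bench were one steel roller bearing and the brass ring. I saw no washer or second bearing, and I left the pink, purple and blue look-alikes alone.

- **Parts:** both lie flat on the box floor under the cover. The bearing is now about 5 cm from where I set it down, near box (48, -40) mm. It was most likely knocked there while the arm was elsewhere, and it still lies flat and clear of the walls.
- **Cover:** I slid the toes in at a 10° tilt until they met the stop wall, backed off slightly, and swung the cover down until it touched the rim. The last check put the frame top at 103–110 mm (108 when seated). The handle is within about 1 mm of the box centre.
- **Blasts:** I gave two with the cover on, holding each squeeze for at least 2.3 s at 80 N. The trigger was back at rest in the pictures after each one.
- **Trigger home:** I did not read the trigger joint. That it was fully home comes from the finger gap (about 41 mm) and from it barely changing between 50 N and 80 N.
- **Contact with the box:** on the way down to the gun a finger pressed on the box with about 5 N. I moved it off before squeezing.
- **Bystanders:** the two spray cans, the grease jar and the oil filter stand where they were, and the robot is touching nothing.

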